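# Lever a flat battery pack out of a leak tester

## Robot

A 6-joint arm with a two-finger parallel gripper is mounted at the origin on a cart in front of the work surface, level with it; the furniture and walls round the work are solid. World frame = base frame: x ahead of the robot, y to its left, z up, the work surface at z = 0. Lengths are in m, angles in rad, forces in N, time in s.
With the tool pointing down it reaches from about 0.325 to 0.9 m from the base axis. Payload 6.1 kg.
Tool frame: the origin (TCP) lies between the finger pads; the fingertips stand manip.tip_extent ahead of it and the grasp point (between the pads) lies 3 mm ahead of it (manip.tip_extent is the distance from the TCP to the fingertips, in m); z points along the fingers, y is the direction in which the jaws open and shut (so a half turn about z gives the same grasp; the last joint's range is limited). The gripper opens to 85 mm and grips with 20 to 120 N. Pads are 22 mm wide; open, the fingers measure 114 mm over their backs; the gripper's body (76 mm by 85 mm) begins 54 mm behind the grasp point. The pads swing forward as they close: fully open they stand 13 mm farther back than shut.
Start: joints at [1.153, 0.22, 1.526, -0, 1.395, -0.126], TCP at [0.18, 0.599, 0.253] pointing down, gripper open.
Joint ranges: [-2.98, 2.98], [-0.91, 2.08], [0.09, 2.57], [-1.24, 4.39], [0.2, 2.65], [-2.68, 2.68]. Speed limits (rad/s): [2.57, 2.57, 3.01, 3.14, 3.14, 3.14].

## Interface

Orientations are given as a rotation vector (axis times angle).
In Python, from rig import manip gives the robot as it stands. The module is installed in compiled form; this text tells all that it offers.
- The arm moves only by the tool play_rows, never from a script. Its argument "plan" is a list of rows, each a list of 7 numbers: the shift along the tool's x, y, z in m, then the turn, a rotation vector about the tool's x, y, z in degrees, then the closure, from -1 (fully open) to 1 (shut). A call has 1 to 5 rows; each row is the pose to reach, as a shift and turn from the pose commanded when the call began, along the tool's axes at that moment; what a row does not reach only later rows make up. A row lasts 1/8 s, in which the tool goes at most 62.5 mm and 10.7 degrees, less where a joint would pass 70% of its speed; a pose out of reach is approached as far as the arm can. A call with a gripper value outside its range is refused whole. The fingers move at their own pace and stop on an object; the grip force is fixed at half the most. Time passes only in rows, so rows that repeat a pose let the fingers close. It gives the time, the measured TCP pose, the force and the opening at its end, in the units of the state.
- manip.read_state(): the state, without advancing time (a new reading comes with each control period).
- manip.camera(name): name is "scene" or "top"; returns a dict with "img" (420x560x3 uint8, red, green, blue), "camera_matrix" (3x3 intrinsics, pixels), "pose" (4x4, takes a point from camera to world coordinates). Camera axes: x right, y down, z forward; pixel columns grow to the right and rows downward; lengths in m; the calibration is good to about 2 mm. A picture is of the moment at which its call begins. There is no depth.
- manip.sign_off(): hands the job in, once; it reports no verdict.
Trained networks look in a picture, given as the dict that the camera call returned (one of the last four; its "shot" number tells which), for a name from the list of things; names that differ only in an ending like _2 or _b are one class to them, and where a whole thing is asked for, a point or a joint stands for the part that bears it (a point fixed in the world has none). Each returns a list of dicts, best first, with "p" (0 to 1); they miss things now and then, are a little off and sometimes report something else, mostly with a low value. They report only what shows in the picture. A call takes as long as a camera call.
- manip.boxes_of(target, picture): "position" ([x, y, z] in m, in the coordinates of the camera as it stood for that picture, good to about 4 mm: the middle of the surface that is visible of it).
- manip.regions_of(target, picture): "mask" (420x560 bool, what is visible of it).
The state is a dict: "time_s": time; "qpos": joint angles; "dq": joint speeds; "effort": joint torques, N m; "tcp_pos": TCP position; "ee_rot": TCP orientation; "wrist_force": force on the tool from outside, world axes, zero at the start; "ft_torque": the same for the moment, N m; "gripper_width": finger opening in m.
Only numpy, scipy, OpenCV 4.12 (cv2) and the standard library are available. Lean on these libraries where they do the work, as an engineer would, in place of code of your own. Each camera call takes 0.05 s, during which the arm holds its last target.

## Task

The leak tester's battery is flat: slide the clear cover of its battery bay fully back and lever the snug battery pack up with the screwdriver until it springs out of its catches. Then lift the loose pack out and lay it gently, flat, in the red tray. Leave the cover open, the screwdriver lying on the bench, and the oil bottle, loupe and compound bar where they stand.

Things in the scene. Friction and masses are not known exactly. Their poses are not given: they have to be found in the camera images.
- tester: orange leak tester, fixed, 265 mm long (own x, away from the robot), 130 mm wide (y), flat deck 95 mm above the bench. Origin on the bench below the battery bay's centre; +x runs from the pry end to the gauges. Front face at x = -73 mm; gauge housing, 52 mm above the deck, from x = 158 to 192 mm. Two rails 7 mm high along the deck's edges at y = -60 and +60 mm
- bay (a point): centre of the battery bay's mouth, level with the deck, axes as the tester's. The bay is a pocket 99 x 54 mm, 16 mm deep; the seated pack is centred here with its top flush with the deck. From the bay's front end a pry channel 26 mm wide, 18 mm deep, runs out through the tester's front face
- pry_bar (a point): middle of the top of the fixed steel pry bar: a round bar 8 mm in diameter that lies along the tester's y across the pry channel, 20 mm in front of the pack's lip. Its top is 13.5 mm below the deck; the screwdriver's shaft levers over it. Axes as the tester's
- cover (a joint): sliding bay cover, a clear plate in a black frame on the two rails: 0 shut over the pack, 0.100 m fully back towards the gauges. It slides along the tester's +x with about 2 N and stays where it is left. Its underside is 7 mm and its top 12 mm above the deck
- cover_pull (a point): centre of the cover's black upright pull, at its front edge: a bar 10 mm thick (tester's x), 70 mm wide (y), rising from the cover to 34 mm above the deck
- pack_centre (a point): centre of the battery pack, a dark slab 96 mm long (own x, away from the pry end), 52 mm wide, 16 mm thick, 0.2 kg, pale label on top. Seated, its sides are below the deck. Spring balls 18 mm from its pry end hold it until the lip is levered up 10 mm against about 20 N; it then stays up by itself, pry end some 14 mm above the deck, and can be pinched across its width there and lifted
- pack_lip (a point): middle of the top edge of the pack's pry end, marked by a yellow stripe. Below it the end is undercut over 30 mm of width: the lip is 5 mm thick and overhangs 18 mm, with 11 mm of free height below it, for the tip of a screwdriver
- driver_handle (a point): centre of the screwdriver's orange handle (70 mm long, 20 mm thick, lying 10.5 mm above the bench). The shaft points along this point's -y; it is 6 mm wide and 5 mm high
- driver_tip (a point): tip of the screwdriver's shaft, 105 mm from the handle's centre; axes as driver_handle
- tray: red open tray, fixed, 150 mm long (its own x), 120 mm wide (y), walls 30 mm high and 4 mm thick. Origin on the bench under its centre
- tray_floor (a point): centre of the tray's inner floor, 14 mm above the bench; axes as the tray's
- oil_bottle: cream oil bottle with a red spout, 41 mm in diameter, 110 mm tall, origin at its foot; a bystander
- eye_loupe: black eye loupe, 37 mm in diameter, 26 mm high, origin at its foot; a bystander
- compound_bar: bar of polishing compound, 35 x 72 x 29 mm, half green, half cream, origin at its underside; a bystander

How it is judged:
On the way, in this order (a step that is already met when the one before it is completed fails the run):
1. the cover is slid back by at least 85 mm of its 100 mm (value of joint cover above 0.085 m), for 0.2 s.
2. the pack's lip stands more than 8 mm above the deck, raised out of its catches, with the screwdriver's tip still under or beside it (within 30 mm) and no finger on the pack (z of pack_lip in the frame of bay above 0.008 m and horizontal distance between pack_centre and bay below 0.015 m and distance between driver_tip and pack_lip below 0.03 m and contact force between the fingers and pack below 0.05 N), for 0.1 s.
At the end, for the whole second after the job is handed in: The cover is slid back at least 85 mm; the pack lies at rest flat on the tray's floor, label up, inside its walls (tilt under 0.12 rad, its centre less than 13 mm above the floor); the screwdriver lies at rest flat on the bench (handle's centre below 20 mm, tip below 30 mm) (value of joint cover above 0.085 m and x of pack_centre in the frame of tray_floor between -0.05 and 0.05 m and y of pack_centre in the frame of tray_floor between -0.04 and 0.04 m and z of pack_centre in the frame of tray_floor below 0.013 m and angle between pack_centre's own z axis and vertical below 0.12 rad and linear speed of each of pack, screwdriver below 0.02 m/s and height (world z) of driver_handle below 0.02 m and height (world z) of driver_tip below 0.03 m); the robot touches nothing.
It fails at once if the pack is dropped or thrown (moves faster than 0.8 m/s while no finger touches it) (contact force between the fingers and pack below 0.05 N and linear speed of pack above 0.8 m/s).
It fails at once if the oil bottle, the loupe or the compound bar is moved more than 30 mm (distance of any of oil_bottle, eye_loupe, compound_bar from where it was at the start of the episode above 0.03 m).
It also fails if it takes over 72 s, if anything falls off the work surface, if the arm or the gripper's body presses on something with over 40 N, if the wrist force passes 120 N, or if a joint passes its speed limit or range.

## Working session

There is one attempt and no reset: what is moved stays moved. The work goes in short steps, Python scripts to look and compute and a tool call to move; the robot and the scene stay as the last step left them, time stands still between calls to the robot, and variables do not carry over. Pictures are saved under pics/ and viewed, and the job is handed in when it is done.

Besides the shell and the picture viewer there is one more tool, called after ">>>" by a JSON object that holds its "name" and its "arguments", one argument or row to a line. play_rows: Moves the arm, as the interface text tells. Its arguments: {"type":"object","properties":{"plan":{"type":"array"}},"required":["plan"]}

```bash
mkdir -p pics
cat > h.py <<'E'
import numpy as np, cv2
from rig import manip
from scipy.spatial.transform import Rotation as R
def shot(n,save=None):
    p=manip.camera(n)
    if save: cv2.imwrite('pics/'+save+'.png',p['img'][:,:,::-1])
    return p
def ray(p,u,v):
    K=np.array(p['camera_matrix']);T=np.array(p['pose'])
    d=T[:3,:3]@np.linalg.solve(K,[u,v,1.]);return T[:3,3],d
def onz(p,u,v,z):
    o,d=ray(p,u,v);return o+d*(z-o[2])/d[2]
def proj(p,X):
    K=np.array(p['camera_matrix']);T=np.array(p['pose'])
    c=T[:3,:3].T@(np.array(X)-T[:3,3]);q=K@c;return q[:2]/q[2]
def w(p,x):
    T=np.array(p['pose']);return T[:3,:3]@np.array(x)+T[:3,3]
E
python3 - <<'E'
from h import *
np.set_printoptions(precision=4,suppress=True)
s=manip.read_state();print(s, manip.tip_extent)
for n in ['scene','top']:
    p=shot(n,n+'0')
    print(n,p['pose'],p['camera_matrix'])
    for t in ['tester','bay','pry_bar','cover_pull','pack_centre','pack_lip','driver_handle','driver_tip','tray','tray_floor','oil_bottle','eye_loupe','compound_bar']:
        try:
            b=manip.boxes_of(t,p)
            print(t,[(round(x['p'],2),w(p,x['position']).round(3)) for x in b[:2]])
        except Exception as e: print(t,e)
E
```

```text
{'time_s': 0.0, 'qpos': array([ 1.1529,  0.2212,  1.5276, -0.    ,  1.3947, -0.1261]), 'dq': array([-0.0016,  0.0018,  0.    ,  0.0007, -0.0003, -0.0012]), 'effort': array([ -0.0013, -49.6907, -38.9388,  -0.0002,   0.0112,   0.    ]), 'tcp_pos': array([0.1796, 0.5981, 0.2522]), 'ee_rot': array([-0.4566, -3.1077,  0.0029]), 'wrist_force': array([-0.3814, -0.3492, -0.4247]), 'ft_torque': array([-0.0403,  0.0049,  0.0188]), 'gripper_width': 0.08517722694253912} 0.022
scene [[-0.8328 -0.2164  0.5095  0.0123]
 [-0.5535  0.3342 -0.7628  0.2827]
 [-0.0052 -0.9173 -0.3981  0.4516]
 [ 0.      0.      0.      1.    ]] [[447.9777   0.     280.8535]
 [  0.     447.9777 204.5215]
 [  0.       0.       1.    ]]
tester [(0.82, array([ 0.547, -0.297,  0.095]))]
bay [(0.7, array([ 0.544, -0.296,  0.096])), (0.46, array([ 0.589, -0.479,  0.051]))]
pry_bar [(0.93, array([ 0.551, -0.3  ,  0.096]))]
cover_pull [(0.37, array([ 0.526, -0.284,  0.097]))]
pack_centre []
pack_lip [(0.67, array([ 0.408, -0.209,  0.014]))]
driver_handle [(0.8, array([ 0.404, -0.21 ,  0.016])), (0.37, array([ 0.4  , -0.448,  0.0
[... 533 characters left out ...]
     1.    ]] [[392.3299   0.     281.7772]
 [  0.     392.3299 199.9204]
 [  0.       0.       1.    ]]
tester [(0.94, array([ 0.612, -0.341,  0.109]))]
bay []
pry_bar [(0.19, array([ 0.405, -0.444,  0.01 ]))]
cover_pull [(0.68, array([ 0.561, -0.309,  0.112]))]
pack_centre [(0.52, array([ 0.56 , -0.307,  0.111]))]
pack_lip []
driver_handle [(0.63, array([ 0.413, -0.216,  0.018]))]
driver_tip [(0.58, array([ 0.414, -0.213,  0.018]))]
tray [(0.87, array([ 0.407, -0.443,  0.015]))]
tray_floor [(0.87, array([ 0.411, -0.449,  0.016])), (0.33, array([ 0.617, -0.338,  0.109]))]
oil_bottle [(0.81, array([ 0.596, -0.486,  0.061]))]
eye_loupe [(0.75, array([ 0.294, -0.354,  0.023]))]
compound_bar []
```

View pics/scene0.png

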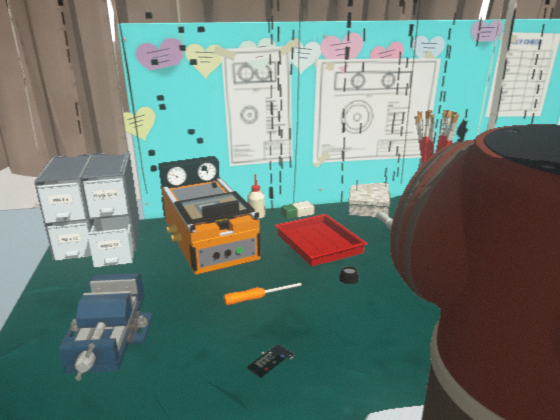

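View pics/top0.png

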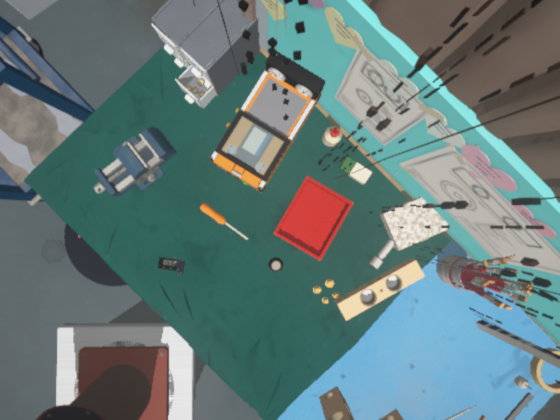

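Run:
```python
import cv2
a=cv2.imread('pics/top0.png');b=cv2.imread('pics/scene0.png')
cv2.imwrite('pics/top0c.png',cv2.resize(a[60:260,190:370],None,fx=3.3*1,fy=3*1,interpolation=cv2.INTER_CUBIC) if 0 else cv2.resize(a[60:260,180:380],(600,600),interpolation=cv2.INTER_CUBIC))
cv2.imwrite('pics/scene0c.png',cv2.resize(b[150:310,150:370],(792,576),interpolation=cv2.INTER_CUBIC))
```

```text
(no output)
```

View pics/top0c.png

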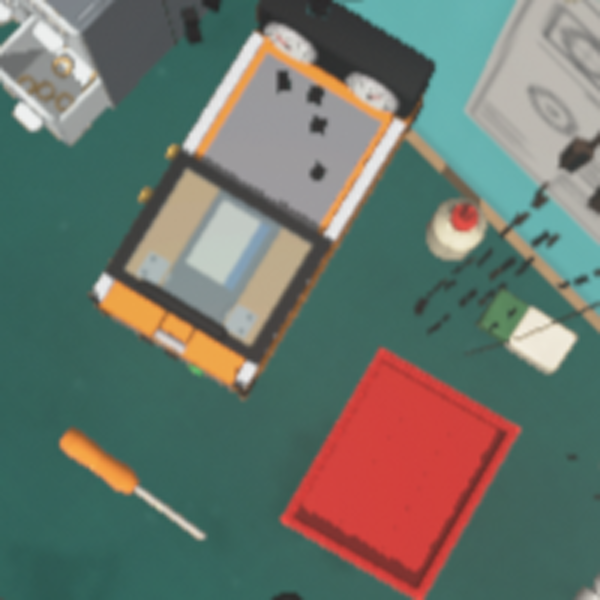

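View pics/scene0c.png

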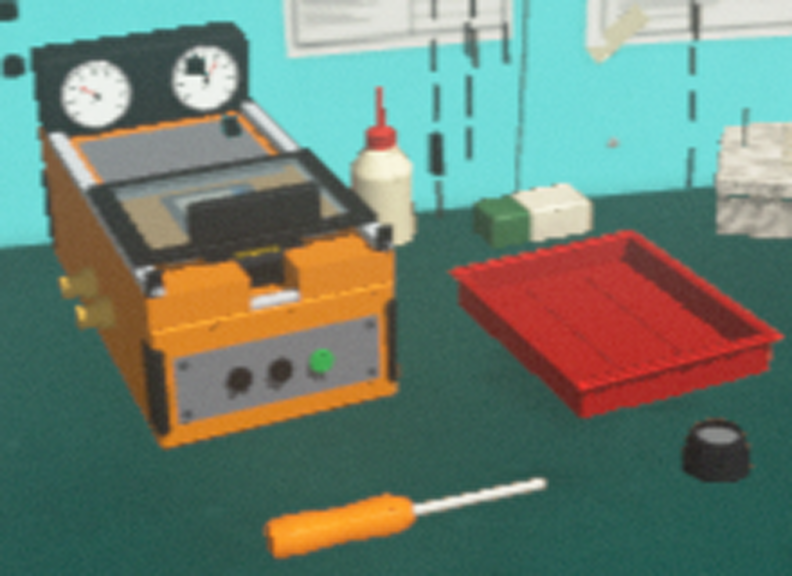

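```bash
cat > fit.py <<'E'
from h import *
from scipy.optimize import least_squares
pt=shot('top');ps=shot('scene')
T=lambda u,v:(180+u/3,60+v/3)
S=lambda u,v:(150+u/3.6,150+v/3.6)
# (cam, pixel, local xyz)
C=[(ps,S(165,446),(-.073,.065,0)),(ps,S(394,391),(-.073,-.065,0)),
(pt,T(96,298),(-.073,.065,.095)),(pt,T(243,395),(-.073,-.065,.095)),
(ps,S(394,243),(-.073,-.065,.095)),(ps,S(147,290),(-.073,.065,.095)),
(ps,S(38,40),(.192,.065,.147)),]
def f(q):
    c,s=np.cos(q[2]),np.sin(q[2]);r=[]
    for p,uv,l in C:
        X=[q[0]+c*l[0]-s*l[1],q[1]+s*l[0]+c*l[1],l[2]]
        r+=list(proj(p,X)-uv)
    return np.array(r)
so=least_squares(f,[.55,-.3,-.5],loss='soft_l1');print('tester',so.x,f(so.x).reshape(-1,2).round(1).tolist())
C1=C
C=[(pt,T(380,350),(.075,.06,.03)),(pt,T(520,430),(.075,-.06,.03)),(pt,T(421,598),(-.075,-.06,.03)),(pt,T(283,520),(-.075,.06,.03)),
(ps,S(628,233),(.075,-.06,.03)) if 0 else (ps,S(452,272),(-.075,.06,.03))]
C=C[:4]
st=least_squares(f,[.4,-.44,-.5]);print('tray',st.x,f(st.x).reshape(-1,2).round(1).tolist())
# driver
print('drv top handle',onz(pt,*T(97,460),.0105),'tip',onz(pt,*T(204,538),.0105))
print('drv scene handle end-to-end',onz(ps,*S(270,540),.0105),onz(ps,*S(412,511),.0105),'tip',onz(ps,*S(546,484),.0105))
print('drv top handle ends',onz(pt,*T(62,437),.0105),onz(pt,*T(133,487),.0105))
for n,p in (('top',pt),('scene',ps)):
    for t in ['driver_handle','tester','tray','cover_pull']:
        m=manip.regions_of(t,p)
        if m:
            k=m[0]['mask'];ys,xs=np.nonzero(k);print(n,t,m[0]['p'],k.sum(),xs.min(),xs.max(),ys.min(),ys.max(),xs.mean(),ys.mean())
# checks
im={'top':pt['img'].copy(),'scene':ps['img'].copy()}
q=so.x;c,s=np.cos(q[2]),np.sin(q[2])
W=lambda l:[q[0]+c*l[0]-s*l[1],q[1]+s*l[0]+c*l[1],l[2]]
big={}
for n,p in (('top',pt),('scene',ps)):
    o=(180,60,200,200,3,3) if n=='top' else (150,150,220,160,3.6,3.6)
    b=cv2.resize(im[n][o[1]:o[1]+o[3],o[0]:o[0]+o[2],::-1],None,fx=o[4],fy=o[4],interpolation=cv2.INTER_CUBIC)
    for l in [(-.073,.065,.095),(-.073,-.065,.095),(.192,.065,.147),(.192,-.065,.147),(-.073,.06,.102),(-.073,-.06,.102),(.158,.06,.102),(.158,-.06,.102),(-.0495,.027,.107),(-.048,.013,.095),(-.048,-.013,.095),(-.073,.013,.077),(-.073,-.013,.077),(-.073,.065,0),(-.073,-.065,0),(.192,-.065,0)]:
        u=proj(p,W(l));cv2.circle(b,(int((u[0]-o[0])*o[4]),int((u[1]-o[1])*o[4])),3,(255,0,255),-1)
    cv2.imwrite(f'pics/fit_{n}.png',b)
E
python3 fit.py
```

```text
tester [ 0.56395009 -0.31132518 -0.56515153] [[-0.4, 2.9], [1.4, 3.1], [-0.2, -1.1], [1.1, -1.5], [0.2, 0.3], [0.3, 0.3], [-0.0, -0.4]]
tray [ 0.40591803 -0.44767577 -0.52429029] [[0.9, 1.2], [-2.0, -0.0], [-0.4, -0.8], [1.4, -0.4]]
drv top handle [ 0.4171227 -0.2071408  0.0105   ] tip [ 0.35507338 -0.29227034  0.0105    ]
drv scene handle end-to-end [ 0.43426365 -0.18049251  0.0105    ] [ 0.39290059 -0.23522796  0.0105    ] tip [ 0.3515376  -0.28947411  0.0105    ]
drv top handle ends [ 0.43540511 -0.17932897  0.0105    ] [ 0.39565198 -0.23577582  0.0105    ]
top driver_handle 0.72 247 200 245 203 237 216.53036437246965 215.74493927125505
top tester 0.64 7858 209 324 51 191 267.159837108679 121.74790022906592
top tray 0.67 3619 274 351 177 259 312.8557612600166 217.52804642166345
top cover_pull 0.85 2876 215 289 111 179 252.03129346314324 144.6616828929068
scene driver_handle 0.93 425 224 286 287 304 244.45176470588234 295.4329411764706
scene tester 0.95 8469 158 260 156 273 206.8409493446688 215.27476679655214
scene tray 0.6 2855 276 364 215 265 319.53940455341507 239.2126094570928
scene cover_pull 0.7 1672 174 254 190 223 212.69736842105263 206.88696172248802
```

View pics/fit_top.png

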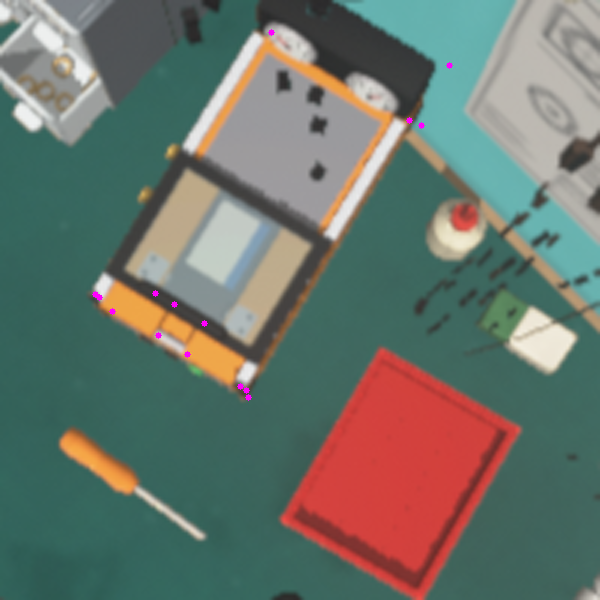

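View pics/fit_scene.png

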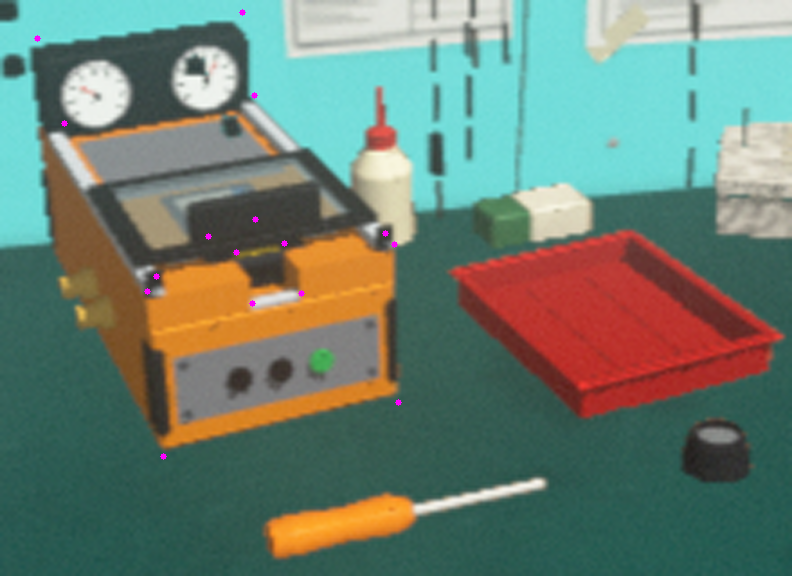

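```bash
cat >> h.py <<'E'
TES=np.array([.564,-.3113]);TY=-.566
def tw(x,y,z):
    c,s=np.cos(TY),np.sin(TY);return np.array([TES[0]+c*x-s*y,TES[1]+s*x+c*y,z])
def wt(P):
    c,s=np.cos(TY),np.sin(TY);d=np.array(P[:2])-TES;return np.array([c*d[0]+s*d[1],-s*d[0]+c*d[1],P[2]])
def down(psi_deg,pitch=0):
    a=np.radians(psi_deg);y=np.array([np.cos(a),np.sin(a),0]);z=np.array([0,0,-1.]);x=np.cross(y,z)
    M=np.column_stack([x,y,z]);return M@R.from_euler('y',pitch,degrees=True).as_matrix()
def rel(P0,R0,P1,R1):
    d=R0.T@(np.array(P1)-P0);r=R.from_matrix(R0.T@R1).as_rotvec(degrees=True)
    n=max(np.linalg.norm(d)/.0625,np.linalg.norm(r)/10.7)
    print('shift',d.round(4).tolist(),'turn',r.round(2).tolist(),'rows',round(n,1))
def cur():
    s=manip.read_state();return s['tcp_pos'],R.from_rotvec(s['ee_rot']).as_matrix()
def go(P1,R1): rel(*cur(),P1,R1)
E
python3 - <<'E'
from h import *
ps=shot('scene');pt=shot('top')
S=lambda u,v:(150+u/3.6,150+v/3.6);T=lambda u,v:(180+u/3,60+v/3)
for z,u,v in((.129,188,200),(.129,320,183),(.107,192,245),(.107,322,222)):print(z,wt(onz(ps,*S(u,v),z)).round(4))
print(wt(onz(pt,*T(118,275),.129)).round(4),wt(onz(pt,*T(107,275),.107)).round(4),wt(onz(pt,*T(262,360),.107)).round(4))
P0,R0=np.array([.18,.599,.253]),cur()[1]
rel(P0,R0,tw(-.11,0,.235),down(-32.4))
E
```

```text
0.129 [-0.0493  0.0359  0.129 ]
0.129 [-0.0562 -0.0314  0.129 ]
0.107 [-0.0555  0.0372  0.107 ]
0.107 [-0.0562 -0.0315  0.107 ]
[-0.0544  0.0524  0.129 ] [-0.0571  0.0633  0.107 ] [-0.0488 -0.0634  0.107 ]
shift [-0.5238, -0.7316, 0.018] turn [0.0, 0.0, 105.68] rows 14.4
```

>>> {"name": "play_rows", "arguments": {
  "plan": [
    [-0.524,-0.732,0.018,0,0,105.7,1],
    [-0.524,-0.732,0.018,0,0,105.7,1],
    [-0.524,-0.732,0.018,0,0,105.7,1],
    [-0.524,-0.732,0.018,0,0,105.7,1],
    [-0.524,-0.732,0.018,0,0,105.7,1]
  ]
}}

```text
time_s: 2.62
tcp_pos: [0.2812, 0.3012, 0.2472]
ee_rot: [1.818, 2.561, 0.002]
wrist_force: [1.4, -0.8, 0.7]
gripper_width: 0.0003
```

Run:
```python
from h import *
go(tw(-.11,0,.235),down(-32.4))
```

```text
shift [-0.5852, -0.0032, 0.0122] turn [0.06, -0.03, 51.65] rows 9.4
```

>>> {"name": "play_rows", "arguments": {
  "plan": [
    [-0.585,-0.003,0.012,0,0,51.6,1],
    [-0.585,-0.003,0.012,0,0,51.6,1],
    [-0.585,-0.003,0.012,0,0,51.6,1],
    [-0.585,-0.003,0.012,0,0,51.6,1],
    [-0.585,-0.003,0.012,0,0,51.6,1]
  ]
}}

```text
time_s: 3.25
tcp_pos: [0.3845, 0.0059, 0.2412]
ee_rot: [2.751, 1.514, 0.003]
wrist_force: [1.2, 0.3, 0.7]
gripper_width: 0.0002
```

Run:
```python
from h import *
go(tw(-.11,0,.135),down(-32.4))
```

```text
shift [-0.1719, 0.2112, 0.1064] turn [0.11, -0.06, 0.04] rows 4.7
```

>>> {"name": "play_rows", "arguments": {
  "plan": [
    [-0.12,0.145,0.03,0,0,0,1],
    [-0.12,0.145,0.03,0,0,0,1],
    [-0.172,0.211,0.09,0,0,0,1],
    [-0.172,0.211,0.105,0,0,0,1],
    [-0.172,0.211,0.105,0,0,0,1]
  ]
}}

```text
time_s: 3.88
tcp_pos: [0.4717, -0.2519, 0.1343]
ee_rot: [-2.749, -1.52, 0.0]
wrist_force: [0.5, 0.9, 0.7]
gripper_width: -0.0002
```

Run:
```python
from h import *
print(wt(cur()[0]),manip.read_state()['dq'].round(3))
go(tw(-.11,0,.136),down(-32.4))
shot('top','t1');shot('scene','s1')
```

```text
[-0.1097905   0.00066686  0.13432   ] [-0.343  0.777 -0.428  0.008 -0.354 -0.349]
shift [-0.0007, -0.0002, -0.0017] turn [-0.02, 0.0, 0.29] rows 0.0
```

>>> {"name": "play_rows", "arguments": {
  "plan": [
    [0,0.02,0,0,0,0,1],
    [0,0.04,0,0,0,0,1],
    [0,0.06,0,0,0,0,1],
    [0,0.08,0,0,0,0,1],
    [0,0.1,0,0,0,0,1]
  ]
}}

```text
time_s: 4.6
tcp_pos: [0.5568, -0.3015, 0.1363]
ee_rot: [-2.746, -1.523, -0.0]
wrist_force: [-1.2, 2.8, 0.1]
gripper_width: -0.0001
```

Run:
```python
from h import *
print(wt(cur()[0]),manip.read_state()['wrist_force'])
p=shot('scene');cv2.imwrite('pics/s2.png',cv2.resize(p['img'][140:310,140:370,::-1],None,fx=3.4,fy=3.4,interpolation=cv2.INTER_CUBIC))
```

```text
[-0.01136719  0.00437265  0.13629075] [-1.24826404  2.77462281  0.11350715]
```

View pics/s2.png

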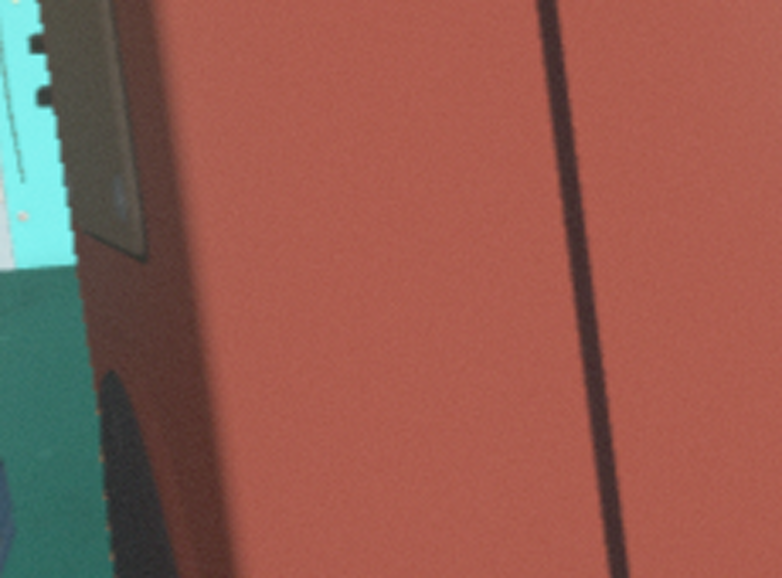

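>>> {"name": "play_rows", "arguments": {
  "plan": [
    [0,0.015,0,0,0,0,1],
    [0,0.03,0,0,0,0,1],
    [0,0.04,0,0,0,0,1]
  ]
}}

```text
time_s: 5.03
tcp_pos: [0.5906, -0.323, 0.1362]
ee_rot: [-2.747, -1.523, -0.0]
wrist_force: [-0.8, 1.9, 0.6]
gripper_width: 0.0001
```

Run:
```python
from h import *
print(wt(cur()[0]),manip.read_state()['wrist_force'])
p=shot('top');cv2.imwrite('pics/t3.png',cv2.resize(p['img'][60:260,180:380,::-1],None,fx=3,fy=3,interpolation=cv2.INTER_CUBIC))
```

```text
[0.02870264 0.00434922 0.13620038] [-0.77621226  1.87310962  0.64711183]
```

View pics/t3.png

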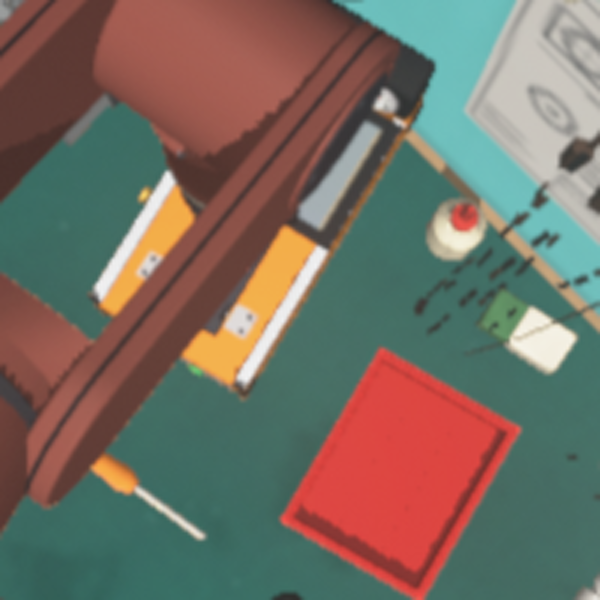

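>>> {"name": "play_rows", "arguments": {
  "plan": [
    [0,0.006,0,0,0,0,1],
    [0,0.01,0,0,0,0,1],
    [0,0.012,0,0,0,0,1]
  ]
}}

```text
time_s: 5.45
tcp_pos: [0.5922, -0.3242, 0.1357]
ee_rot: [-2.728, -1.513, 0.019]
wrist_force: [-41.7, 26.2, 30.5]
gripper_width: 0.0003
```

>>> {"name": "play_rows", "arguments": {
  "plan": [
    [0,-0.02,0,0,0,0,1],
    [0,-0.06,-0.03,0,0,0,1],
    [0,-0.12,-0.07,0,0,0,0],
    [0,-0.17,-0.07,0,0,0,-1],
    [0,-0.18,-0.07,0,0,0,-1]
  ]
}}

```text
time_s: 6.08
tcp_pos: [0.4454, -0.233, 0.2059]
ee_rot: [2.748, 1.522, -0.0]
wrist_force: [0.3, -0.7, -0.4]
gripper_width: 0.0542
```

Run:
```python
from h import *
print(wt(cur()[0]))
go([.4145,-.2076,.1],down(-36.3))
p=shot('top');cv2.imwrite('pics/t4.png',cv2.resize(p['img'][60:260,180:380,::-1],None,fx=3,fy=3,interpolation=cv2.INTER_CUBIC))
```

```text
[-0.14209422  0.0024864   0.2059283 ]
shift [0.0052, -0.0397, 0.1059] turn [0.01, 0.02, 4.28] rows 1.8
```

View pics/t4.png

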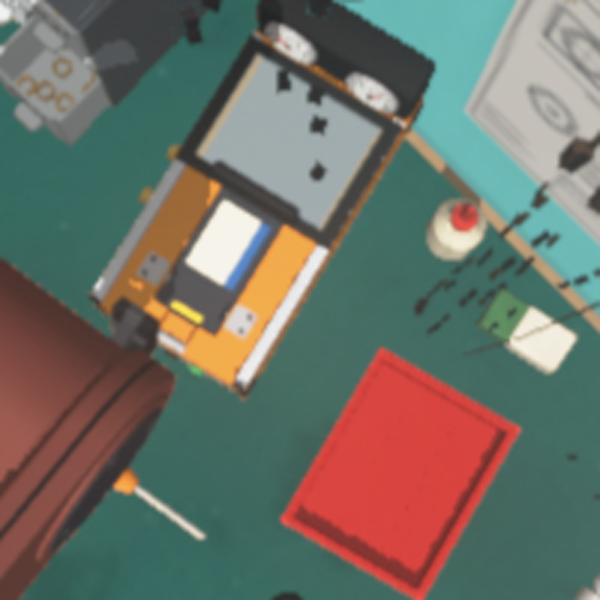

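>>> {"name": "play_rows", "arguments": {
  "plan": [
    [0.005,-0.04,0.05,0,0,4.2,-1],
    [0.005,-0.04,0.106,0,0,4.2,-1],
    [0.005,-0.04,0.106,0,0,4.2,-1]
  ]
}}

```text
time_s: 6.5
tcp_pos: [0.4141, -0.2076, 0.0959]
ee_rot: [-2.795, -1.417, 0.006]
wrist_force: [0.3, -0.3, 0.5]
gripper_width: 0.0853
```

Run:
```python
from h import *
np.set_printoptions(precision=4,suppress=True)
p=shot('top');q=shot('scene')
T=lambda u,v:(180+u/3,60+v/3)
for c in [(187,311),(160,290),(217,332)]: print(wt(onz(p,*T(*c),.095)))
for n,pp in(('t5',p),('s5',q)):
  for t in ['pack_lip','pack_centre']:
    print(n,t,[(round(x['p'],2),w(pp,x['position']).round(4),wt(w(pp,x['position'])).round(4)) for x in manip.boxes_of(t,pp)[:2]])
cv2.imwrite('pics/t5.png',cv2.resize(p['img'][60:260,180:380,::-1],None,fx=3,fy=3,interpolation=cv2.INTER_CUBIC))
cv2.imwrite('pics/s5.png',cv2.resize(q['img'][140:310,140:370,::-1],None,fx=3.4,fy=3.4,interpolation=cv2.INTER_CUBIC))
go([.4145,-.2076,.026],down(-36.3))
```

```text
[-0.0472  0.0025  0.095 ]
[-0.0448  0.0273  0.095 ]
[-0.0484 -0.0242  0.095 ]
t5 pack_lip [(0.56, array([ 0.5612, -0.3037,  0.0931]), array([-0.0065,  0.005 ,  0.0931])), (0.25, array([ 0.6287, -0.3511,  0.1088]), array([0.076 , 0.0011, 0.1088]))]
t5 pack_centre [(0.93, array([ 0.5629, -0.3025,  0.0927]), array([-0.0056,  0.0069,  0.0927]))]
s5 pack_lip []
s5 pack_centre []
shift [0.0002, -0.0056, 0.0761] turn [0.26, 0.0, 0.07] rows 1.2
```

View pics/s5.png

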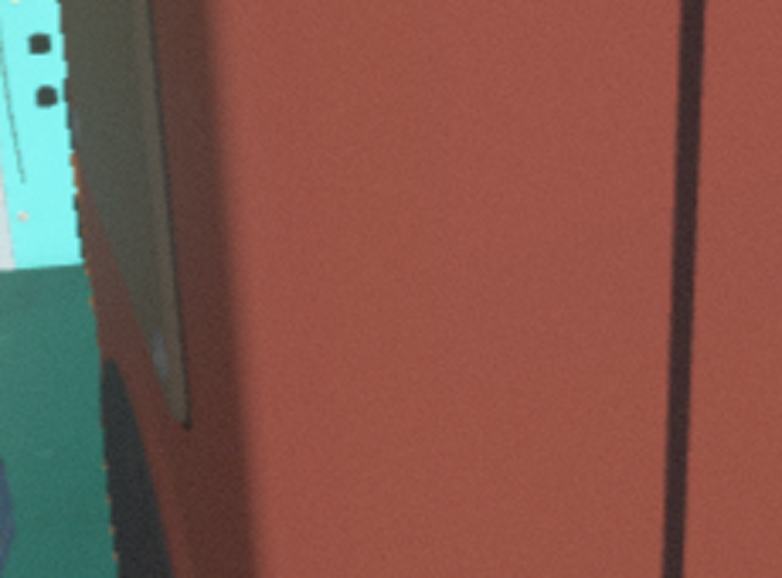

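View pics/t5.png

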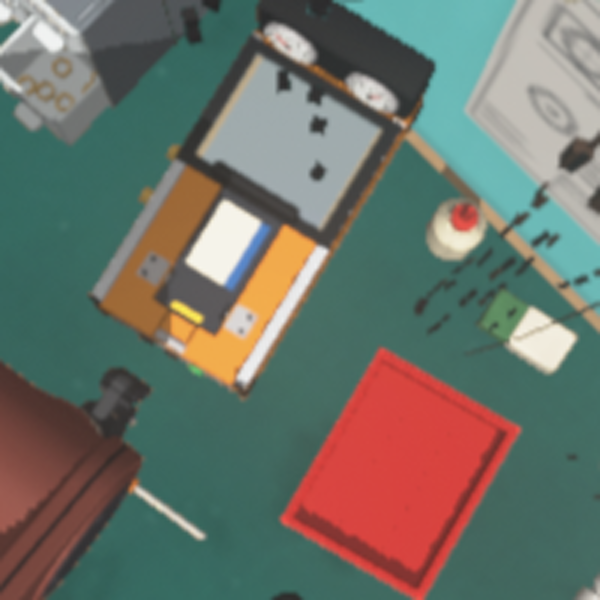

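>>> {"name": "play_rows", "arguments": {
  "plan": [
    [0,-0.0055,0.04,0.2,0,0,-1],
    [0,-0.0055,0.065,0.2,0,0,-1],
    [0,-0.0055,0.076,0.2,0,0,-1],
    [0,-0.0055,0.076,0.2,0,0,-1]
  ]
}}

```text
time_s: 7.3
tcp_pos: [0.4126, -0.2064, 0.024]
ee_rot: [-2.799, -1.419, 0.002]
wrist_force: [0.2, -0.2, 0.9]
gripper_width: 0.0854
```

```bash
sed -i 's/TES=np.array(\[.564,-.3113\])/TES=np.array([.565,-.3096])/' h.py
python3 - <<'E'
from h import *
print(manip.read_state()['wrist_force'])
p=shot('top');cv2.imwrite('pics/t6.png',cv2.resize(p['img'][160:260,180:280,::-1],None,fx=6,fy=6,interpolation=cv2.INTER_CUBIC))
p=shot('top');print(cur()[0])
E
```

```text
[ 0.23808593 -0.15651932  0.86936511]
[ 0.41325749 -0.20691056  0.02491134]
```

View pics/t6.png

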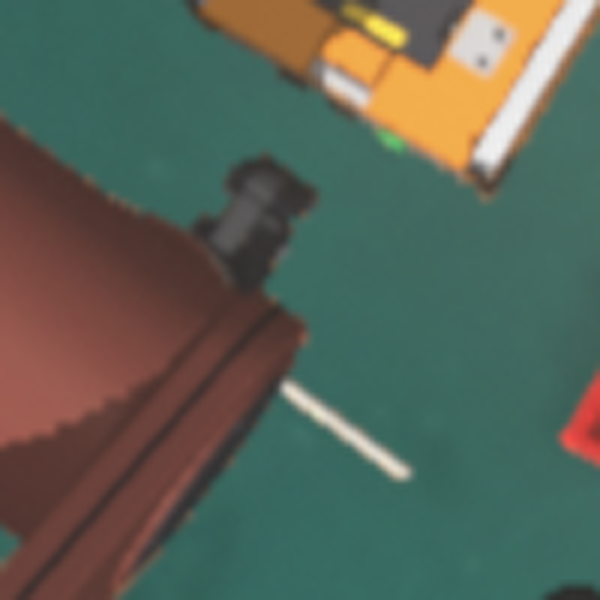

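>>> {"name": "play_rows", "arguments": {
  "plan": [
    [0,0,0,0,0,0,1],
    [0,0,0,0,0,0,1],
    [0,0,0,0,0,0,1],
    [0,0,0,0,0,0,1],
    [0,0,0,0,0,0,1]
  ]
}}

```text
time_s: 8.02
tcp_pos: [0.4127, -0.2065, 0.0241]
ee_rot: [-2.8, -1.42, 0.002]
wrist_force: [-0.4, 0.6, 4.5]
gripper_width: 0.0198
```

>>> {"name": "play_rows", "arguments": {
  "plan": [
    [0,0,-0.02,0,0,0,1],
    [0,0,-0.06,0,0,0,1],
    [0,0,-0.12,0,0,0,1],
    [0,0,-0.12,0,0,0,1]
  ]
}}

```text
time_s: 8.52
tcp_pos: [0.4155, -0.2085, 0.1486]
ee_rot: [2.797, 1.418, 0.004]
wrist_force: [0.1, 0.3, -0.3]
gripper_width: 0.0195
```

Run:
```python
from h import *
p=shot('top');q=shot('scene');
P,M=cur();print(P,M.round(3),manip.read_state()['qpos'],manip.read_state()['gripper_width'])
# predicted tip: along tool x sign?
for sg in(1,-1):
    print(sg,proj(p,P+M@[sg*.105,0,.0138]),proj(q,P+M@[sg*.105,0,.0138]))
cv2.imwrite('pics/t7.png',cv2.resize(p['img'][160:260,180:280,::-1],None,fx=6,fy=6,interpolation=cv2.INTER_CUBIC))
cv2.imwrite('pics/s7.png',cv2.resize(q['img'][140:310,140:370,::-1],None,fx=3.4,fy=3.4,interpolation=cv2.INTER_CUBIC))
```

```text
[ 0.41265333 -0.20646189  0.14381853] [[ 0.591  0.807 -0.002]
 [ 0.807 -0.591  0.001]
 [ 0.    -0.002 -1.   ]] [-6.35087557e-01 -6.34658941e-02  2.04380169e+00 -4.94490644e-07
  1.16369466e+00 -2.66419666e-03] 0.019766710073317893
1 [162.97857631 185.49567148] [174.50802984 244.37865801]
-1 [244.38380868 245.15130112] [303.66238836 222.76301106]
```

View pics/t7.png

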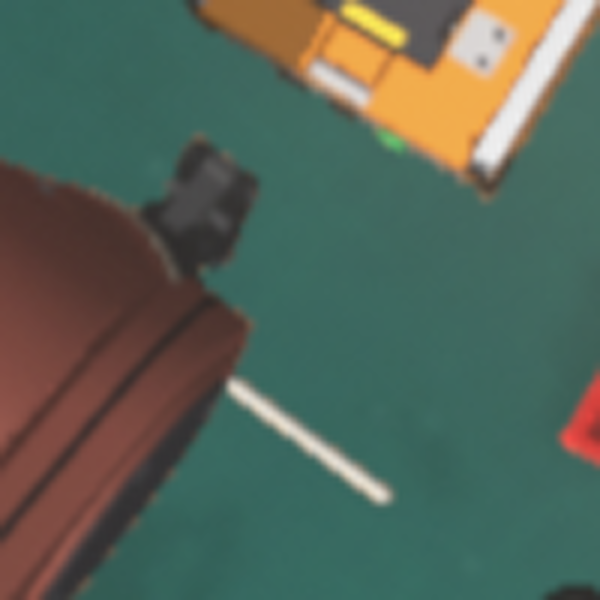

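View pics/s7.png

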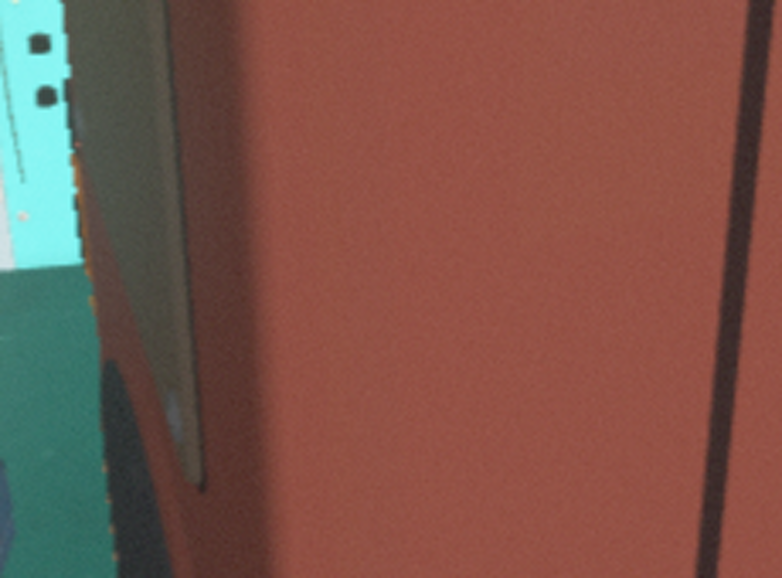

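Run:
```python
from h import *
p=shot('top');P,M=cur()
I=p['img'].astype(int)
z=P[2]-.0138
a=180;b=160
for c in [(388,496),(390,494),(235,385)]:
    X=onz(p,a+c[0]/6,b+c[1]/6,z);print(c,(M.T@(X-P)).round(4))
m=manip.boxes_of('driver_tip',p);print([(x['p'],(M.T@(w(p,x['position'])-P)).round(4)) for x in m])
```

```text
(388, 496) [-0.1024  0.0054  0.0138]
(390, 494) [-0.1025  0.0064  0.0138]
(235, 385) [-0.0367  0.0051  0.0138]
[(0.5, array([0.0101, 0.264 , 0.0295]))]
```

Run:
```python
from h import *
go(tw(-.205,0,.144),down(57.6))
```

```text
shift [-0.0067, -0.0192, -0.002] turn [-0.29, -0.31, -93.83] rows 8.8
```

>>> {"name": "play_rows", "arguments": {
  "plan": [
    [-0.0067,-0.019,0,-0.2,-0.2,-93.8,1],
    [-0.0067,-0.019,0,-0.2,-0.2,-93.8,1],
    [-0.0067,-0.019,0,-0.2,-0.2,-93.8,1],
    [-0.0067,-0.019,0,-0.2,-0.2,-93.8,1],
    [-0.0067,-0.019,0,-0.2,-0.2,-93.8,1]
  ]
}}

```text
time_s: 9.35
tcp_pos: [0.392, -0.1997, 0.1415]
ee_rot: [-1.847, -2.535, 0.001]
wrist_force: [0.3, -0.7, 0.1]
gripper_width: 0.0196
```

Run:
```python
from h import *
go(tw(-.205,0,.144),down(57.6))
```

```text
shift [0.0, -0.0001, -0.0025] turn [-0.13, -0.27, -39.77] rows 3.7
```

>>> {"name": "play_rows", "arguments": {
  "plan": [
    [0,0,0,0,0,-10,1],
    [0,0,0,0,0,-20,1],
    [0,0,0,0,0,-30,1],
    [0,0,0,0,0,-40,1],
    [0,0,0,0,0,-40,1]
  ]
}}

```text
time_s: 9.98
tcp_pos: [0.3922, -0.1998, 0.1418]
ee_rot: [-0.881, -3.011, -0.001]
wrist_force: [0.4, 0.5, -0.1]
gripper_width: 0.0202
```

Run:
```python
from h import *
q=shot('scene');q=shot('scene');p=shot('top')
P,M=cur();print(P,wt(P),M.round(3))
cv2.imwrite('pics/t8.png',cv2.resize(p['img'][110:230,180:300,::-1],None,fx=5,fy=5,interpolation=cv2.INTER_CUBIC))
cv2.imwrite('pics/s8.png',cv2.resize(q['img'][140:310,140:370,::-1],None,fx=3.4,fy=3.4,interpolation=cv2.INTER_CUBIC))
go(tw(-.205,0,.144),down(57.6))
```

```text
[ 0.39275431 -0.20018274  0.14277303] [-2.04060563e-01 -1.45578883e-05  1.42773031e-01] [[-0.842  0.54  -0.003]
 [ 0.54   0.842  0.001]
 [ 0.003 -0.001 -1.   ]]
shift [0.0009, 0.0, -0.0012] turn [-0.04, -0.16, -0.29] rows 0.0
```

View pics/t8.png

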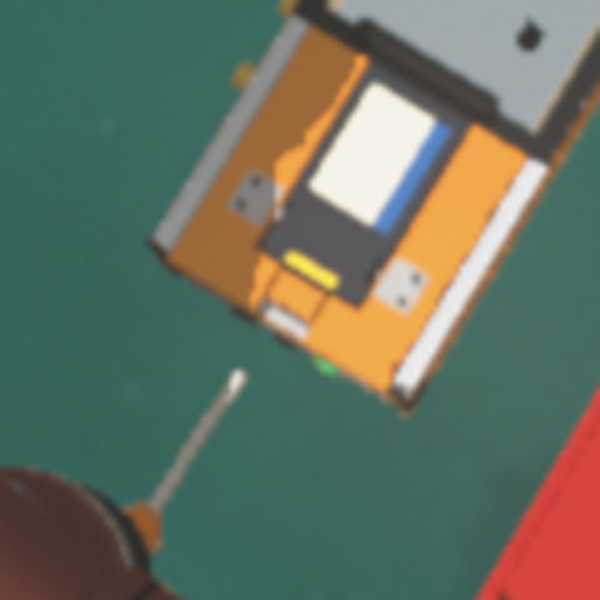

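View pics/s8.png

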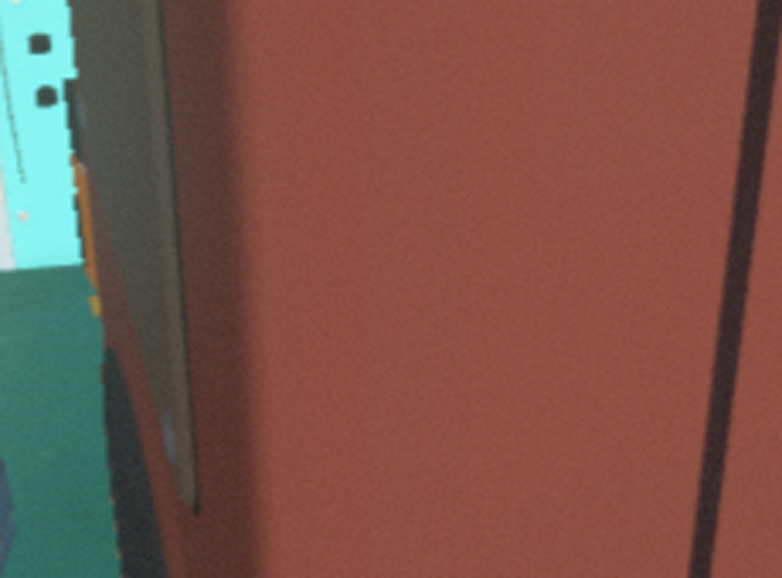

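Run:
```python
from h import *
p=shot('top');P,M=cur()
f=lambda c:(180+c[0]/5,110+c[1]/5)
for n,c,z in [('tip',(238,376),.129),('base',(155,508),.129),('stripe',(312,271),.095),('sL',(285,258),.095),('sR',(341,285),.095),('cL',(258,246),.095),('cR',(362,306),.095),('sillL',(265,316),.077),('sillR',(306,335),.077),('railL',(160,245),.102),('railR',(405,388),.102)]:
    X=onz(p,*f(c),z);print(n,X.round(4),wt(X).round(4), (M.T@(X-P)).round(4) if n in('tip','base') else '')
```

```text
tip [ 0.4757 -0.2556  0.129 ] [-0.1043 -0.0023  0.129 ] [-0.0995 -0.0018  0.0138]
base [ 0.4204 -0.2213  0.129 ] [-0.1694 -0.003   0.129 ] [-0.0345 -0.0029  0.014 ]
stripe [ 0.5243 -0.284   0.095 ] [-0.048  -0.0002  0.095 ] 
sL [ 0.53   -0.2722  0.095 ] [-0.0496  0.0128  0.095 ] 
sR [ 0.5182 -0.2967  0.095 ] [-0.0464 -0.0142  0.095 ] 
cL [ 0.5352 -0.2604  0.095 ] [-0.0515  0.0255  0.095 ] 
cR [ 0.5091 -0.3059  0.095 ] [-0.0492 -0.0269  0.095 ] 
sillL [ 0.5064 -0.262   0.077 ] [-0.075   0.0088  0.077 ] 
sillR [ 0.498  -0.2802  0.077 ] [-0.0723 -0.0112  0.077 ] 
railL [ 0.5345 -0.2188  0.102 ] [-0.0745  0.0603  0.102 ] 
railR [ 0.4727 -0.3249  0.102 ] [-0.0697 -0.0624  0.102 ]
```

Run:
```python
from h import *
p=shot('top')
T=lambda u,v:(180+u/3,60+v/3)
for a,b in [((103,286),(262,38)),((246,375),(405,125))]:
    A=onz(p,*T(*a),.102);B=onz(p,*T(*b),.102);d=B-A;print(np.arctan2(d[1],d[0]),np.linalg.norm(d),wt(A),wt(B))
go(tw(-.205,0.0018,.1065),down(57.6,3))
print(manip.read_state()['qpos'])
```

```text
-0.5597442017106611 0.2157094101269286 [-0.06502513  0.06037581  0.102     ] [0.15068006 0.06172523 0.102     ]
-0.5630466253746842 0.21722920212970256 [-0.06379796 -0.06122505  0.102     ] [ 0.15343029 -0.06058349  0.102     ]
shift [0.0012, 0.0019, 0.0368] turn [-0.04, 2.9, -0.23] rows 0.6
[-6.50011223e-01 -1.15851133e-01  2.09330446e+00 -9.65464123e-04
  1.16589089e+00 -1.65099281e+00]
```

>>> {"name": "play_rows", "arguments": {
  "plan": [
    [0.001,0.002,0.018,0,1.5,0,1],
    [0.001,0.002,0.036,0,2.9,0,1],
    [0.001,0.002,0.0368,0,2.9,0,1],
    [0.001,0.002,0.0368,0,2.9,0,1]
  ]
}}

```text
time_s: 10.72
tcp_pos: [0.3936, -0.1985, 0.1073]
ee_rot: [-0.867, -2.968, -0.021]
wrist_force: [0.2, -0.3, 0.2]
gripper_width: 0.0196
```

Run:
```python
from h import *
p=shot('top');p=shot('top')
P,M=cur();print(wt(P))
cv2.imwrite('pics/t9.png',cv2.resize(p['img'][110:230,180:300,::-1],None,fx=5,fy=5,interpolation=cv2.INTER_CUBIC))
go(tw(-.205,0.0018,.1065),down(57.6,3))
go(tw(-.136,0.0018,.1029),down(57.6,3))
```

```text
[-0.20391763  0.00186695  0.1077037 ]
shift [0.001, -0.0001, 0.0013] turn [-0.05, 0.14, -0.14] rows 0.0
shift [-0.0681, 0.0001, 0.0014] turn [-0.05, 0.14, -0.14] rows 1.1
```

View pics/t9.png

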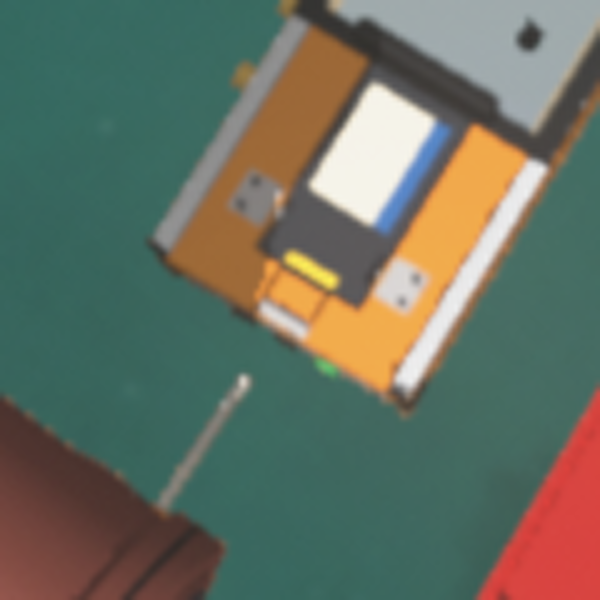

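>>> {"name": "play_rows", "arguments": {
  "plan": [
    [-0.006,0,0.001,0,0,0,1],
    [-0.016,0,0.0013,0,0,0,1],
    [-0.026,0,0.0013,0,0,0,1],
    [-0.034,0,0.0013,0,0,0,1],
    [-0.034,0,0.0013,0,0,0,1]
  ]
}}

```text
time_s: 11.45
tcp_pos: [0.4225, -0.217, 0.1038]
ee_rot: [-0.866, -2.968, -0.021]
wrist_force: [-0.6, -0.7, -0.9]
gripper_width: 0.0197
```

Run:
```python
from h import *
p=shot('top');p=shot('top')
P,M=cur();print(wt(P),manip.read_state()['wrist_force'].round(2),manip.read_state()['ft_torque'].round(3))
cv2.imwrite('pics/t10.png',cv2.resize(p['img'][110:230,180:300,::-1],None,fx=5,fy=5,interpolation=cv2.INTER_CUBIC))
go(tw(-.136,0.0018,.1029),down(57.6,3))
```

```text
[-0.17074422  0.00188119  0.10361088] [ 0.46 -0.06  0.02] [0.033 0.031 0.001]
shift [-0.0347, -0.0, -0.0011] turn [-0.04, 0.0, -0.12] rows 0.6
```

View pics/t10.png

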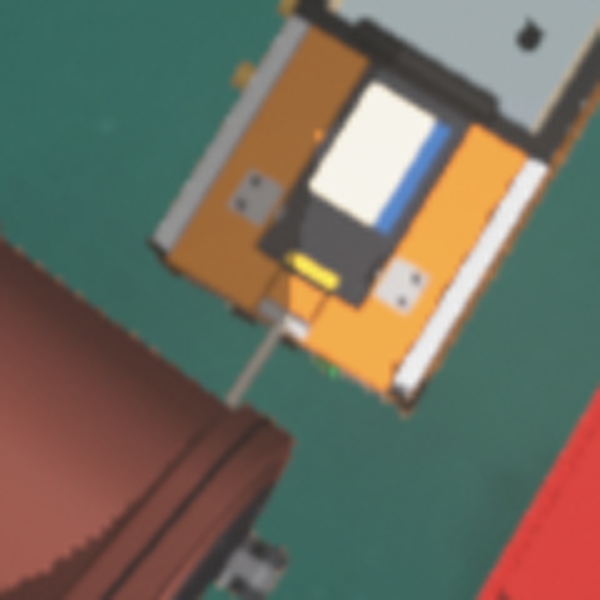

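>>> {"name": "play_rows", "arguments": {
  "plan": [
    [-0.002,0,-0.0011,0,0,0,1],
    [-0.011,0,-0.0011,0,0,0,1],
    [-0.02,0,-0.0011,0,0,0,1],
    [-0.029,0,-0.0011,0,0,0,1],
    [-0.035,0,-0.0011,0,0,0,1]
  ]
}}

```text
time_s: 12.18
tcp_pos: [0.4521, -0.2358, 0.1031]
ee_rot: [-0.866, -2.968, -0.021]
wrist_force: [-3.2, 1.9, 0.4]
gripper_width: 0.0196
```

Run:
```python
from h import *
p=shot('top');p=shot('top')
P,M=cur();print(wt(P),manip.read_state()['wrist_force'].round(2),manip.read_state()['ft_torque'].round(3))
cv2.imwrite('pics/t11.png',cv2.resize(p['img'][110:230,180:300,::-1],None,fx=5,fy=5,interpolation=cv2.INTER_CUBIC))
go(tw(-.136,0.0018,.1029),down(57.6,3))
```

```text
[-0.13499491  0.00174522  0.10303821] [-0.72  0.91 -0.32] [-0.047  0.047 -0.011]
shift [0.001, 0.0001, 0.0002] turn [-0.04, 0.04, -0.13] rows 0.0
```

View pics/t11.png

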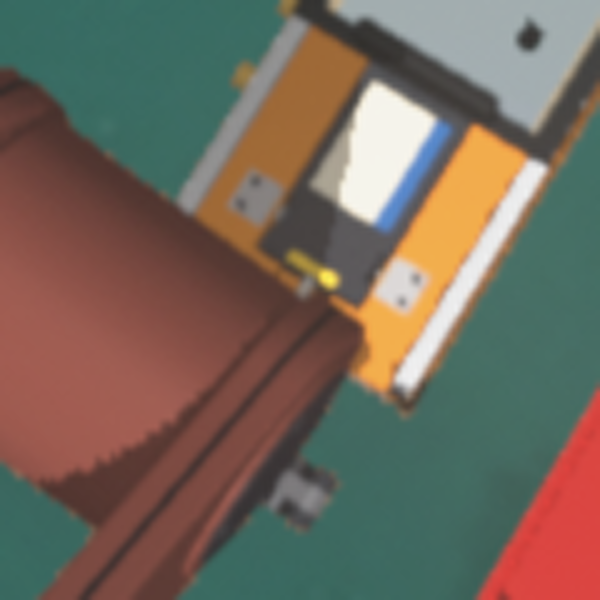

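```bash
cat >> h.py <<'E'
def pry(phi,s=.0681,y=.0018,r=.0203):
    f=np.radians(phi);n=np.array([-np.sin(f),np.cos(f)]);u=np.array([np.cos(f),np.sin(f)])
    q=np.array([-.068,.0775])+r*n-s*u
    return tw(q[0],y,q[1]),down(57.6,-phi)
E
python3 - <<'E'
from h import *
for f in(0,4,8,12,15,18,22,26,30):print(f,end=' ');go(*pry(f))
E
```

```text
0 shift [0.0008, 0.0001, 0.0053] turn [-0.04, -2.96, -0.12] rows 0.3
4 shift [0.0018, 0.0001, 0.0101] turn [-0.05, -6.96, -0.12] rows 0.7
8 shift [0.0025, 0.0001, 0.0151] turn [-0.05, -10.96, -0.12] rows 1.0
12 shift [0.0028, 0.0001, 0.02] turn [-0.06, -14.96, -0.12] rows 1.4
15 shift [0.0028, 0.0001, 0.0237] turn [-0.06, -17.96, -0.12] rows 1.7
18 shift [0.0026, 0.0001, 0.0274] turn [-0.06, -20.96, -0.12] rows 2.0
22 shift [0.0021, 0.0001, 0.0324] turn [-0.07, -24.96, -0.11] rows 2.3
26 shift [0.0012, 0.0001, 0.0373] turn [-0.07, -28.96, -0.11] rows 2.7
30 shift [-0.0, 0.0001, 0.0421] turn [-0.07, -32.96, -0.11] rows 3.1
```

>>> {"name": "play_rows", "arguments": {
  "plan": [
    [0.0008,0,0.0053,0,-3,0,1],
    [0.0013,0,0.0077,0,-5,0,1],
    [0.0018,0,0.0101,0,-7,0,1],
    [0.0025,0,0.0151,0,-11,0,1],
    [0.0028,0,0.02,0,-15,0,1]
  ]
}}

```text
time_s: 12.9
tcp_pos: [0.449, -0.2338, 0.084]
ee_rot: [0.822, 2.817, -0.09]
wrist_force: [3.1, -0.6, 0.4]
gripper_width: 0.02
```

Run:
```python
from h import *
P,M=cur();print(wt(P),manip.read_state()['wrist_force'].round(2),manip.read_state()['ft_torque'].round(3))
for f in(12,15,18,22,26,30):print(f,end=' ');go(*pry(f))
p=shot('top')
cv2.imwrite('pics/t12.png',cv2.resize(p['img'][110:230,180:300,::-1],None,fx=5,fy=5,interpolation=cv2.INTER_CUBIC))
```

```text
[-0.1385526   0.00171952  0.08395736] [ 3.07 -0.58  0.36] [0.136 0.115 0.06 ]
12 shift [0.0004, 0.0001, 0.0007] turn [-0.08, 0.28, -0.11] rows 0.0
15 shift [0.0014, 0.0001, 0.0043] turn [-0.08, -2.72, -0.1] rows 0.3
18 shift [0.0022, 0.0001, 0.0079] turn [-0.09, -5.72, -0.1] rows 0.5
22 shift [0.003, 0.0001, 0.0128] turn [-0.09, -9.72, -0.1] rows 0.9
26 shift [0.0034, 0.0001, 0.0177] turn [-0.09, -13.72, -0.1] rows 1.3
30 shift [0.0035, 0.0001, 0.0227] turn [-0.1, -17.72, -0.09] rows 1.7
```

View pics/t12.png

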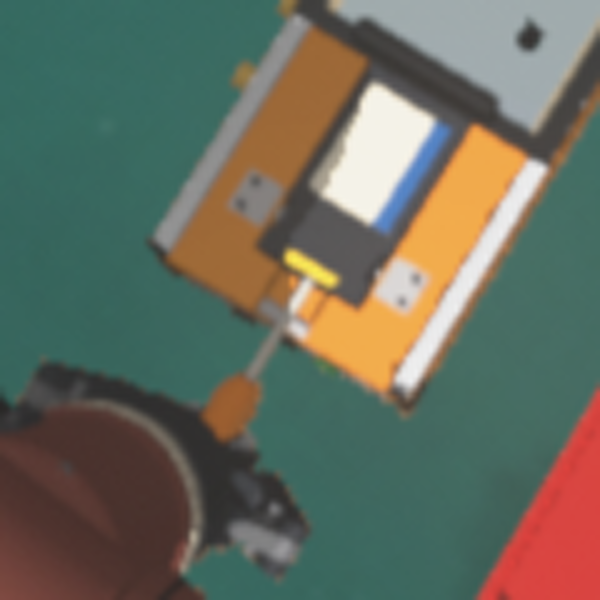

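>>> {"name": "play_rows", "arguments": {
  "plan": [
    [0.0007,0,0.0025,0,-1.5,0,1],
    [0.0014,0,0.0043,0,-2.7,0,1],
    [0.0018,0,0.006,0,-4.2,0,1],
    [0.0022,0,0.0079,0,-5.7,0,1]
  ]
}}

```text
time_s: 13.45
tcp_pos: [0.4472, -0.2326, 0.0753]
ee_rot: [0.796, 2.73, -0.124]
wrist_force: [-8.0, 4.8, 9.8]
gripper_width: 0.0196
```

Run:
```python
from h import *
P,M=cur();print(wt(P),manip.read_state()['wrist_force'].round(2),manip.read_state()['ft_torque'].round(3))
for f in(18,22,26,30,34):print(f,end=' ');go(*pry(f))
p=shot('top')
cv2.imwrite('pics/t13.png',cv2.resize(p['img'][110:230,180:300,::-1],None,fx=5,fy=5,interpolation=cv2.INTER_CUBIC))
q=shot('scene')
cv2.imwrite('pics/s13.png',cv2.resize(q['img'][140:310,140:370,::-1],None,fx=3.4,fy=3.4,interpolation=cv2.INTER_CUBIC))
```

```text
[-0.14069336  0.00184315  0.07530296] [-7.97  4.8   9.76] [ 0.36   0.643 -0.013]
18 shift [-0.0017, -0.0, 0.0001] turn [-0.07, -0.39, -0.08] rows 0.0
22 shift [-0.0005, -0.0, 0.0049] turn [-0.08, -4.39, -0.08] rows 0.4
26 shift [0.0004, -0.0, 0.0098] turn [-0.08, -8.39, -0.08] rows 0.8
30 shift [0.0009, -0.0, 0.0147] turn [-0.08, -12.39, -0.08] rows 1.2
34 shift [0.0011, -0.0, 0.0196] turn [-0.08, -16.39, -0.07] rows 1.5
```

View pics/t13.png

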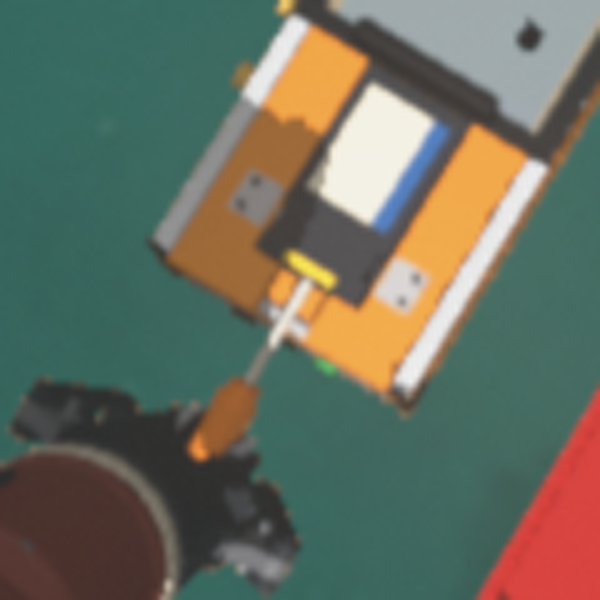

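View pics/s13.png

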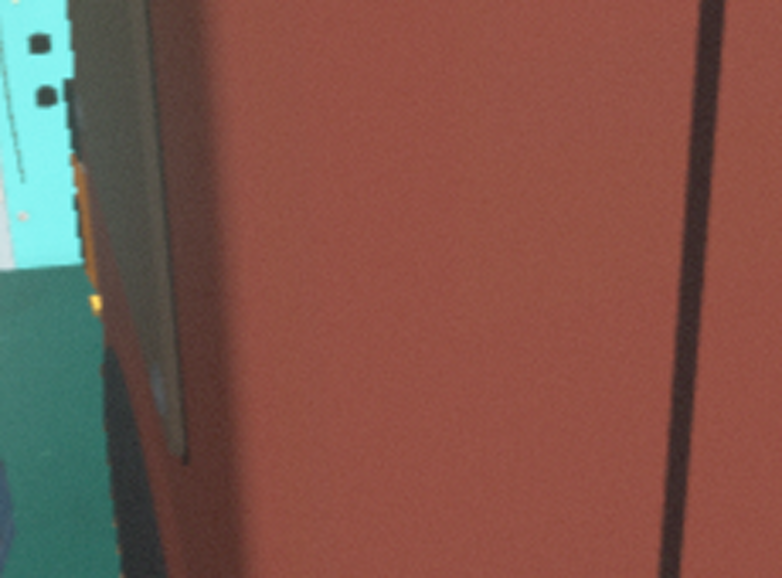

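>>> {"name": "play_rows", "arguments": {
  "plan": [
    [0.001,0,0.0035,0,-2.2,0,1],
    [0.001,0,0.006,0,-4.4,0,1],
    [0.001,0,0.0085,0,-6.4,0,1],
    [0.0012,0,0.011,0,-8.4,0,1]
  ]
}}

```text
time_s: 14.05
tcp_pos: [0.4503, -0.2346, 0.0652]
ee_rot: [0.754, 2.589, -0.177]
wrist_force: [-5.5, 4.7, 7.4]
gripper_width: 0.0196
```

Run:
```python
from h import *
P,M=cur();print(wt(P),manip.read_state()['wrist_force'].round(2),manip.read_state()['ft_torque'].round(3))
for f in(26,30,34,38):print(f,end=' ');go(*pry(f))
p=shot('top')
cv2.imwrite('pics/t14.png',cv2.resize(p['img'][110:230,180:300,::-1],None,fx=5,fy=5,interpolation=cv2.INTER_CUBIC))
for t in ['pack_lip','pack_centre']:
    print(t,[(round(x['p'],2),wt(w(p,x['position'])).round(4)) for x in manip.boxes_of(t,p)[:2]])
```

```text
[-0.13698352  0.0018055   0.06522918] [-5.54  4.74  7.44] [ 0.041 -0.081  0.154]
26 shift [0.0007, -0.0, -0.0011] turn [-0.09, 0.24, -0.07] rows 0.0
30 shift [0.002, -0.0, 0.0037] turn [-0.09, -3.76, -0.07] rows 0.4
34 shift [0.0029, 0.0, 0.0086] turn [-0.09, -7.76, -0.07] rows 0.7
38 shift [0.0035, 0.0, 0.0135] turn [-0.1, -11.76, -0.06] rows 1.1
pack_lip [(0.62, array([-0.0054,  0.0004,  0.1014]))]
pack_centre [(0.76, array([-0.0047, -0.    ,  0.101 ]))]
```

View pics/t14.png

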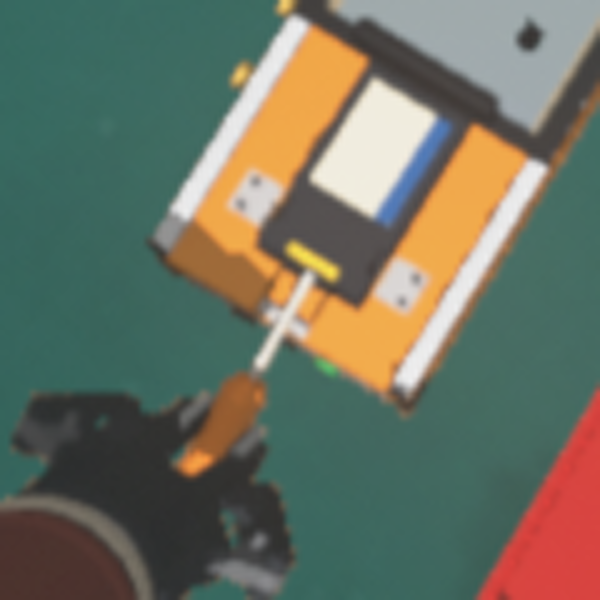

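>>> {"name": "play_rows", "arguments": {
  "plan": [
    [0.001,0,0.003,0,-2,0,1],
    [0.0015,0,0.0055,0,-4,0,1],
    [0.002,0,0.008,0,-6,0,1],
    [0.0025,0,0.0105,0,-8,0,1]
  ]
}}

```text
time_s: 14.7
tcp_pos: [0.4535, -0.2367, 0.0558]
ee_rot: [0.715, 2.454, -0.223]
wrist_force: [-0.7, 5.3, 8.7]
gripper_width: 0.0196
```

Run:
```python
from h import *
P,M=cur();print(wt(P),manip.read_state()['wrist_force'].round(2),manip.read_state()['ft_torque'].round(3))
for f in(34,38,42):print(f,end=' ');go(*pry(f))
p=shot('top')
cv2.imwrite('pics/t15.png',cv2.resize(p['img'][110:230,180:300,::-1],None,fx=5,fy=5,interpolation=cv2.INTER_CUBIC))
for t in ['pack_lip','pack_centre']:
    print(t,[(round(x['p'],2),wt(w(p,x['position'])).round(4)) for x in manip.boxes_of(t,p)[:2]])
```

```text
[-0.13319583  0.00173229  0.05580581] [-0.7   5.31  8.68] [-0.095 -0.818  0.555]
34 shift [0.0019, 0.0001, -0.0018] turn [-0.11, 0.42, -0.04] rows 0.0
38 shift [0.0032, 0.0001, 0.0029] turn [-0.12, -3.58, -0.03] rows 0.3
42 shift [0.0041, 0.0001, 0.0078] turn [-0.12, -7.58, -0.03] rows 0.7
pack_lip [(0.71, array([-0.0062,  0.0002,  0.1039]))]
pack_centre [(0.87, array([-0.0045,  0.0038,  0.1023]))]
```

View pics/t15.png

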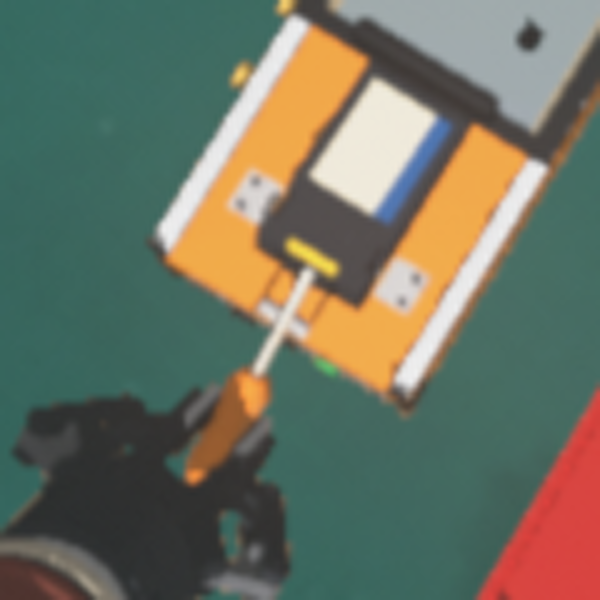

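Run:
```python
import cv2
b=cv2.imread('pics/t11.png') 
from h import *
p=shot('top')
cv2.imwrite('pics/t16.png',cv2.resize(p['img'][120:190,210:280,::-1],None,fx=8,fy=8,interpolation=cv2.INTER_CUBIC))
a=cv2.imread('pics/t8.png');a=cv2.resize(a,(120,120),interpolation=cv2.INTER_AREA)[10:80,30:100]
cv2.imwrite('pics/t8b.png',cv2.resize(a,None,fx=8,fy=8,interpolation=cv2.INTER_CUBIC))
```

```text
(no output)
```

View pics/t16.png

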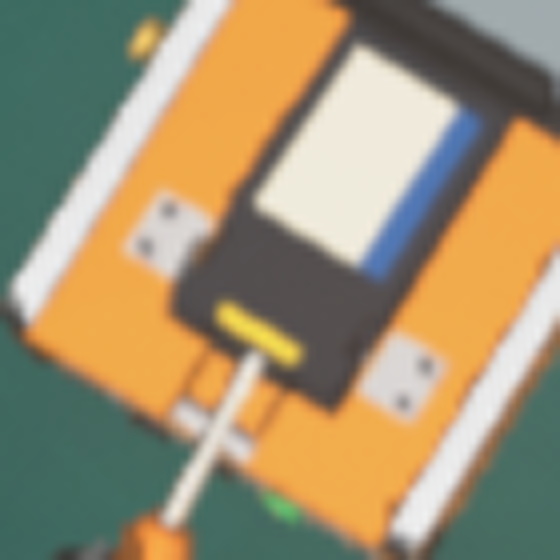

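View pics/t8b.png

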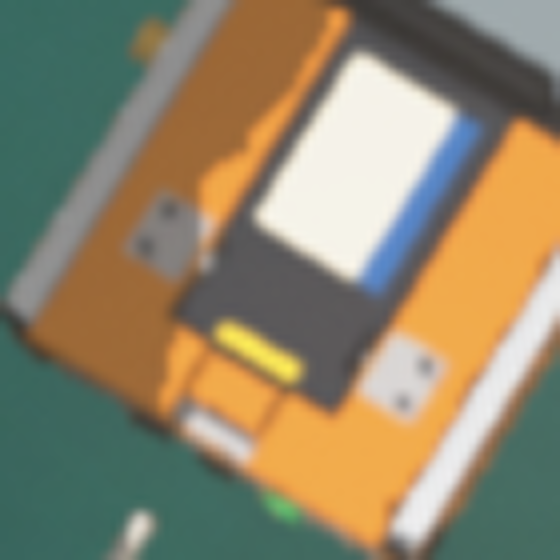

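Run:
```python
from h import *
p=shot('top')
def pk(lx,lz,th):  # local pack coordinates rel to top centre
    dx,dz=lx-.048,lz+.016
    return tw(.048+dx*np.cos(th)+dz*np.sin(th),0,.095-.016+dz*np.cos(th)-dx*np.sin(th))
for h in (0,4,6,8,10,12,14,16):
    th=np.arcsin(h/96)
    f=lambda q:(q-[210,120])*8
    print(h,f(proj(p,pk(-.0455,0,th))).round(1),f(proj(p,pk(-.02,0,th))).round(1))
```

```text
0 [263.6 345.4] [313.9 267.4]
4 [264.1 341.3] [314.8 263.6]
6 [264.5 339. ] [315.4 261.5]
8 [265.  336.6] [316.  259.4]
10 [265.5 334. ] [316.7 257.1]
12 [266.2 331.4] [317.4 254.8]
14 [266.9 328.5] [318.2 252.4]
16 [267.8 325.6] [319.1 249.8]
```

Run:
```python
import cv2,numpy as np
for n in ('t8b','t16'):
    a=cv2.imread(f'pics/{n}.png').astype(int);B,G,R=a[...,0],a[...,1],a[...,2]
    m=(R>170)&(G>170)&(B<120);y,x=np.nonzero(m);print(n,m.sum(),x.mean(),y.mean())
    m=(B>B*0+130)&(B>R+50)&(R<120);m[:90]=0;y,x=np.nonzero(m);print('blue',m.sum(),x.mean(),y.mean(),y.max())
for n in ('t9','t12','t13','t14','t15'):
    a=cv2.imread(f'pics/{n}.png').astype(int);B,G,R=a[...,0],a[...,1],a[...,2]
    m=(R>170)&(G>170)&(B<120);m[:200]=0;y,x=np.nonzero(m);print(n,m.sum(),x.mean()*1.6-240,y.mean()*1.6-80)
```

```text
t8b 19071 361.4376802474962 413.95254575009176
blue 4470 422.0657718120805 205.76532438478748 292
t16 33078 306.81794546224074 372.11212890743093
blue 4393 421.9995447302527 195.22740723878897 277
t9 8630 367.5491077636153 405.32134414831984
t12 9764 388.8686603850881 388.41589512494875
t13 8036 371.5773021403684 409.0863115978099
t14 8053 357.6237427045821 407.5297156339252
t15 12191 314.3336559757198 381.1232548601427
```

Run:
```python
from h import *
for f in(30,24,18,15):print(f,end=' ');go(*pry(f,r=.0208))
P,M=cur();print(wt(P))
```

```text
30 shift [-0.0013, 0.0001, -0.0073] turn [-0.1, 4.2, -0.08] rows 0.4
24 shift [-0.0044, 0.0001, -0.0141] turn [-0.09, 10.2, -0.09] rows 1.0
18 shift [-0.0081, 0.0001, -0.0205] turn [-0.09, 16.2, -0.09] rows 1.5
15 shift [-0.0103, 0.0001, -0.0236] turn [-0.09, 19.2, -0.09] rows 1.8
[-0.13440546  0.00165808  0.0547067 ]
```

>>> {"name": "play_rows", "arguments": {
  "plan": [
    [0.001,0,-0.0035,0,2,0,1],
    [0.001,0,-0.0073,0,4.2,0,1],
    [-0.0015,0,-0.0141,0,10.2,0,1],
    [-0.005,0,-0.0205,0,16.2,0,1],
    [-0.007,0,-0.0236,0,19.2,0,1]
  ]
}}

```text
time_s: 15.58
tcp_pos: [0.4465, -0.2324, 0.0787]
ee_rot: [0.809, 2.775, -0.107]
wrist_force: [0.8, 0.4, -0.2]
gripper_width: 0.02
```

Run:
```python
from h import *
p=shot('top');p=shot('top')
P,M=cur();print(wt(P),manip.read_state()['wrist_force'].round(2))
cv2.imwrite('pics/t17.png',cv2.resize(p['img'][120:190,210:280,::-1],None,fx=8,fy=8,interpolation=cv2.INTER_CUBIC))
go(*pry(15))
```

```text
[-0.14086477  0.00161338  0.07862655] [ 0.23  0.36 -0.29]
shift [-0.002, 0.0002, -0.0004] turn [-0.09, 0.02, -0.1] rows 0.0
```

View pics/t17.png

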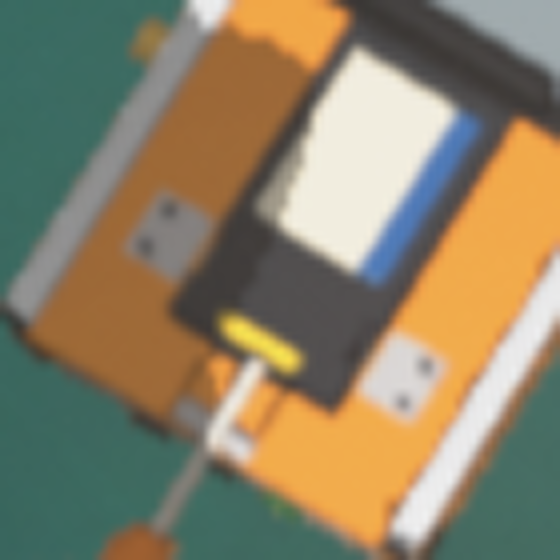

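```bash
cat > ym.py <<'E'
from h import *
def yel(img): # raw rgb region
    a=img[145:180,225:260].astype(float)
    r,g,b=a[...,0],a[...,1],a[...,2]
    wgt=np.clip(g/(r+1)-.78,0,.2)*np.clip(np.minimum(r,g)-b-60,0,60)*(r>110)
    ys,xs=np.mgrid[145:180,225:260]
    return (wgt*xs).sum()/wgt.sum(),(wgt*ys).sum()/wgt.sum(),wgt.sum()
def pk(lx,lz,th):
    dx,dz=lx-.048,lz+.016
    return tw(.048+dx*np.cos(th)+dz*np.sin(th),0,.095-.016+dz*np.cos(th)-dx*np.sin(th))
if __name__=='__main__':
    for n in ('t8','t9','t12','t13','t14','t15','t17'):
        a=cv2.imread(f'pics/{n}.png')[:,:,::-1]
        if n!='t17':
            sm=cv2.resize(a,(120,120),interpolation=cv2.INTER_AREA);o=(110,180)
        else:
            sm=cv2.resize(a,(70,70),interpolation=cv2.INTER_AREA);o=(120,210)
        im=np.zeros((420,560,3),np.uint8);im[o[0]:o[0]+sm.shape[0],o[1]:o[1]+sm.shape[1]]=sm
        print(n,np.round(yel(im),2))
    p=shot('top');print('now',np.round(yel(p['img']),2))
    q=proj(p,pk(-.0455,0,0))
    for h in(2,4,6,8,10,12,14,16):print(h,(proj(p,pk(-.0455,0,np.arcsin(h/96)))-q).round(2))
E
python3 ym.py
```

```text
t8 [241.94 163.58 182.5 ]
t9 [241.93 163.57 185.6 ]
t12 [241.61 163.25 183.85]
t13 [241.86 163.57 151.45]
t14 [242.15 161.79 129.48]
t15 [242.   161.   121.52]
t17 [242.22 162.45 127.77]
now [242.23 162.46 130.73]
2 [ 0.03 -0.25]
4 [ 0.07 -0.52]
6 [ 0.12 -0.8 ]
8 [ 0.18 -1.11]
10 [ 0.25 -1.42]
12 [ 0.33 -1.76]
14 [ 0.42 -2.11]
16 [ 0.53 -2.48]
```

Run:
```python
from h import *
for f in (15,10,5):go(*pry(f,s=.07,r=.0205))
```

```text
shift [-0.0014, 0.0, -0.0012] turn [-0.07, -0.01, -0.1] rows 0.0
shift [-0.0034, 0.0, -0.0073] turn [-0.07, 4.99, -0.1] rows 0.5
shift [-0.006, 0.0, -0.0131] turn [-0.07, 9.99, -0.1] rows 0.9
```

>>> {"name": "play_rows", "arguments": {
  "plan": [
    [-0.001,0,-0.0037,0,2.5,0,1],
    [-0.002,0,-0.0073,0,5,0,1],
    [-0.003,0,-0.01,0,7.5,0,1],
    [-0.004,0,-0.013,0,10,0,1]
  ]
}}

```text
time_s: 16.23
tcp_pos: [0.4451, -0.2311, 0.09]
ee_rot: [0.857, 2.939, -0.037]
wrist_force: [-0.6, -0.3, -0.5]
gripper_width: 0.0193
```

Run:
```python
from h import *
from ym import yel
p=shot('top');p=shot('top')
P,M=cur();print(wt(P),manip.read_state()['wrist_force'].round(2),np.round(yel(p['img']),2))
cv2.imwrite('pics/t18.png',cv2.resize(p['img'][120:190,210:280,::-1],None,fx=8,fy=8,interpolation=cv2.INTER_CUBIC))
```

```text
[-0.14204988  0.00178266  0.09065078] [-0.69 -0.39 -0.13] [242.9  162.82 110.86]
```

View pics/t18.png

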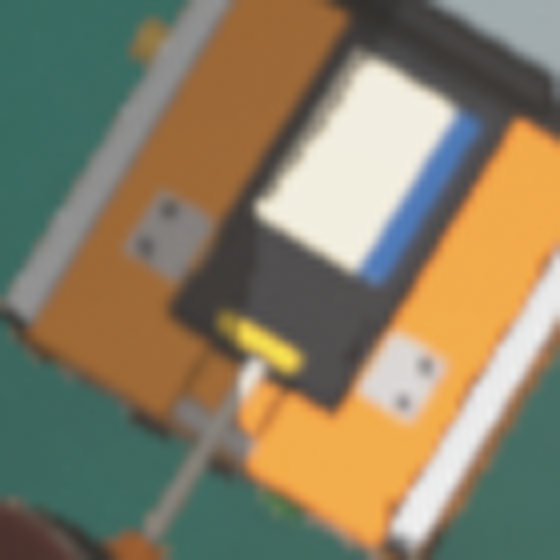

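Run:
```python
from h import *
from ym import pk
def blue(im):
    hsv=cv2.cvtColor(np.ascontiguousarray(im),cv2.COLOR_RGB2HSV).astype(int)
    m=((hsv[...,0]>100)&(hsv[...,0]<125)&(hsv[...,1]>90)).astype(np.uint8)
    return m
for n in ('t8','t9','t12','t13','t14','t15','t17','t18'):
    a=cv2.imread(f'pics/{n}.png')[:,:,::-1]
    if n not in('t17','t18'):
        a=a[50:400,150:500];a=cv2.resize(a,(560,560),interpolation=cv2.INTER_CUBIC)
    m=blue(a);m[:60]=0
    k,l,st,c=cv2.connectedComponentsWithStats(m);i=1+np.argmax(st[1:,4])
    ys,xs=np.nonzero(l==i);print(n,st[i],c[i].round(1),np.percentile(ys,99))
p=shot('top')
f=lambda q:(q-[210,120])*8
for h in(0,4,6,8,10,12,14,16):
    th=np.arcsin(h/96)
    print(h,(proj(p,pk(-.024,-.0,th))*8-proj(p,pk(-.024,0,0))*8).round(1),(proj(p,pk(0,0,th))*8-proj(p,pk(0,0,0))*8).round(1))
```

```text
t8 [ 363  118  118  176 4827] [421.5 205.2] 289.0
t9 [ 363  118  118  176 4826] [421.6 205.2] 289.0
t12 [ 362  118  119  174 4852] [421.7 204.1] 287.0
t13 [ 360  117  118  175 4853] [419.5 204.5] 288.0
t14 [ 366  111  116  167 4531] [423.6 195.2] 274.0
t15 [ 365  110  117  166 4504] [423.1 193.4] 272.0
t17 [ 364  114  116  169 4723] [421.9 198.8] 278.0
t18 [ 364  114  117  169 4769] [422.1 198.6] 278.3199999999997
0 [0. 0.] [0. 0.]
4 [ 0.9 -3.9] [ 1.1 -3.4]
6 [ 1.4 -6. ] [ 1.7 -5.2]
8 [ 2.  -8.2] [ 2.4 -7.1]
10 [  2.7 -10.5] [ 3.1 -9.1]
12 [  3.4 -12.9] [  3.9 -11.1]
14 [  4.2 -15.4] [  4.7 -13.1]
16 [  5. -18.] [  5.5 -15.3]
```

>>> {"name": "play_rows", "arguments": {
  "plan": [
    [0.01,0,0,0,0,0,1],
    [0.025,0,0,0,0,0,1],
    [0.045,0,0,0,0,0,1],
    [0.06,0,0,0,0,0,1],
    [0.07,0,-0.05,0,0,0,1]
  ]
}}

```text
time_s: 17.0
tcp_pos: [0.3795, -0.1891, 0.1309]
ee_rot: [0.859, 2.945, -0.033]
wrist_force: [0.5, -0.1, -0.2]
gripper_width: 0.0197
```

Run:
```python
from h import *
p=shot('scene');p=shot('top')
P,M=cur();print(P,wt(P),manip.read_state()['wrist_force'].round(2),manip.read_state()['qpos'].round(2))
go([.36,-.12,.14],down(57.6))
```

```text
[ 0.38463926 -0.19278476  0.13889892] [-0.21487734  0.00187796  0.13889892] [ 1.18 -1.06  0.28] [-0.65 -0.22  2.19  0.01  1.07 -1.66]
shift [0.0595, 0.0481, -0.0068] turn [-0.08, 5.39, -0.1] rows 1.2
```

Run:
```python
from h import *
go([.37,-.11,.06],down(57.6))
p=shot('top')
# check free area
cv2.imwrite('pics/t19.png',cv2.resize(p['img'][120:280,120:300,::-1],None,fx=3.6,fy=3.6,interpolation=cv2.INTER_CUBIC))
f=lambda q:((q-[120,120])*3.6).round()
print(f(proj(p,[.37,-.11,.01])),f(proj(p,[.457,-.166,.01])),f(proj(p,[.40,-.06,.01])))
```

```text
shift [0.064, 0.0621, 0.0731] turn [-0.08, 5.39, -0.1] rows 1.8
[184. 407.] [271. 276.] [108. 362.]
```

View pics/t19.png

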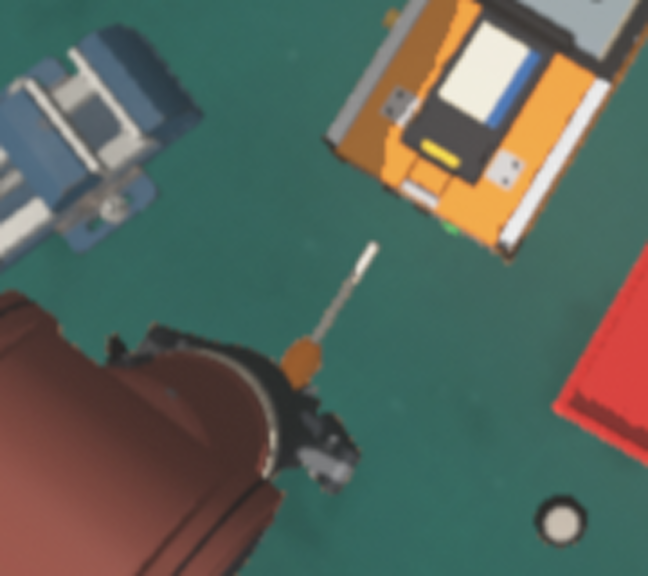

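Run:
```python
from h import *
go([.38,-.15,.06],down(57.6))
go([.38,-.15,.026],down(57.6))
```

```text
shift [0.0336, 0.0337, 0.0743] turn [-0.08, 5.3, -0.11] rows 1.4
shift [0.0367, 0.0337, 0.1082] turn [-0.08, 5.3, -0.11] rows 1.9
```

>>> {"name": "play_rows", "arguments": {
  "plan": [
    [0.016,0.017,0.035,0,2.7,0,1],
    [0.0336,0.0337,0.074,0,5.3,0,1],
    [0.035,0.0337,0.094,0,5.3,0,1],
    [0.0367,0.0337,0.105,0,5.3,0,1],
    [0.0367,0.0337,0.105,0,5.3,0,1]
  ]
}}

```text
time_s: 17.77
tcp_pos: [0.3778, -0.1486, 0.0262]
ee_rot: [-0.878, -3.009, -0.002]
wrist_force: [-0.5, -0.8, -0.1]
gripper_width: 0.0199
```

Run:
```python
from h import *
p=shot('top');p=shot('top')
P,M=cur();print(P,manip.read_state()['wrist_force'].round(2),manip.read_state()['ft_torque'].round(2))
go([.38,-.15,.025],down(57.6))
```

```text
[ 0.37860017 -0.14918944  0.02720688] [ 0.2   0.56 -0.66] [ 0.04 -0.02  0.03]
shift [-0.0016, 0.0001, 0.0022] turn [-0.05, -0.31, -0.14] rows 0.0
```

>>> {"name": "play_rows", "arguments": {
  "plan": [
    [0,0,0.0012,0,0,0,1],
    [0,0,0.0022,0,0,0,1],
    [0,0,0.0022,0,0,0,1]
  ]
}}

```text
time_s: 18.25
tcp_pos: [0.3786, -0.1491, 0.0249]
ee_rot: [-0.878, -3.011, -0.001]
wrist_force: [0.5, -0.1, 0.4]
gripper_width: 0.0197
```

Within about a millimetre of the bench; release.

>>> {"name": "play_rows", "arguments": {
  "plan": [
    [0,0,0.0005,0,0,0,0.5],
    [0,0,0.0005,0,0,0,0],
    [0,0,0,0,0,0,-0.5],
    [0,0,0,0,0,0,-0.5],
    [0,0,-0.02,0,0,0,-0.5]
  ]
}}

```text
time_s: 18.88
tcp_pos: [0.3771, -0.1481, 0.0436]
ee_rot: [-0.877, -3.007, -0.003]
wrist_force: [-0.2, -0.3, 0.1]
gripper_width: 0.0639
```

Run:
```python
from h import *
p=shot('top')
print(manip.read_state()['gripper_width'])
P=[.24,-.40,.25]
go(P,down(20))
```

```text
0.06407403141959551
shift [-0.0163, -0.2864, -0.2033] turn [-0.13, -0.25, 37.49] rows 5.6
```

>>> {"name": "play_rows", "arguments": {
  "plan": [
    [0,0,-0.06,0,0,0,-0.65],
    [0,-0.04,-0.12,0,0,0,-0.65],
    [-0.01,-0.1,-0.18,0,0,0,-0.65],
    [-0.01,-0.16,-0.2,0,0,0,-0.65],
    [-0.01,-0.22,-0.2,0,0,0,-0.65]
  ]
}}

```text
time_s: 19.55
tcp_pos: [0.283, -0.3211, 0.2432]
ee_rot: [-0.877, -3.015, 0.004]
wrist_force: [0.2, -0.4, -0.1]
gripper_width: 0.0704
```

Run:
```python
from h import *
q=shot('scene');p=shot('top')
print(cur()[0])
cv2.imwrite('pics/s20.png',cv2.resize(q['img'][140:310,140:370,::-1],None,fx=3.4,fy=3.4,interpolation=cv2.INTER_CUBIC))
cv2.imwrite('pics/t20.png',cv2.resize(p['img'][60:260,180:380,::-1],None,fx=3,fy=3,interpolation=cv2.INTER_CUBIC))
```

```text
[ 0.28051699 -0.32398346  0.24246364]
```

View pics/s20.png

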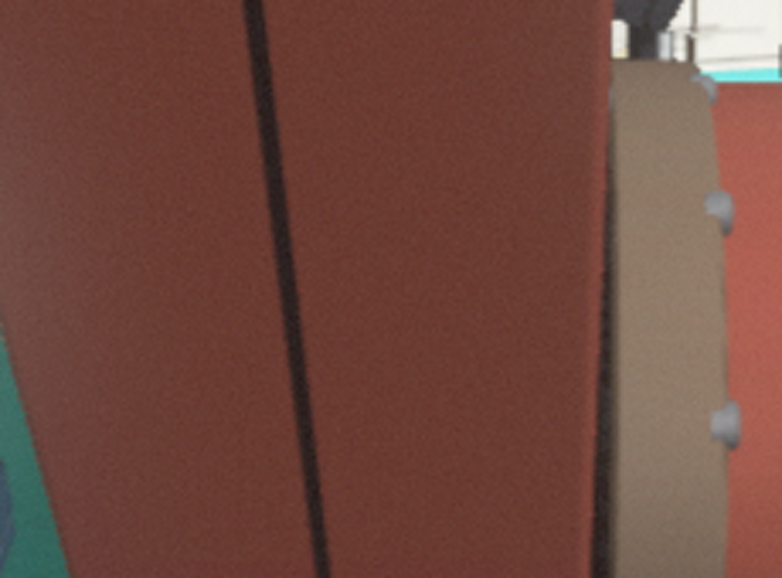

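View pics/t20.png

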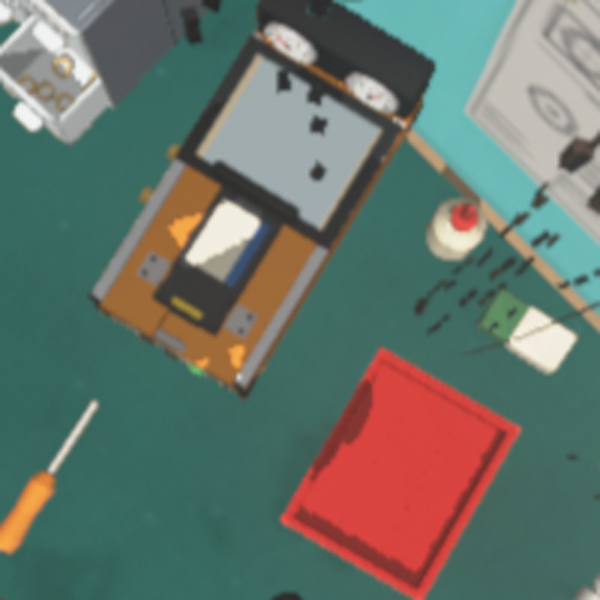

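Run:
```python
from h import *
go([.06,-.46,.26],down(20))
```

```text
shift [0.1112, -0.2341, -0.0161] turn [-0.32, -0.06, 37.08] rows 4.2
```

>>> {"name": "play_rows", "arguments": {
  "plan": [
    [0.111,-0.234,-0.016,0,0,37,-0.65],
    [0.111,-0.234,-0.016,0,0,37,-0.65],
    [0.111,-0.234,-0.016,0,0,37,-0.65],
    [0.111,-0.234,-0.016,0,0,37,-0.65],
    [0.111,-0.234,-0.016,0,0,37,-0.65]
  ]
}}

```text
time_s: 20.27
tcp_pos: [0.0611, -0.4578, 0.2572]
ee_rot: [-1.794, -2.571, 0.002]
wrist_force: [0.2, -0.1, -0.3]
gripper_width: 0.0702
```

Run:
```python
from h import *
q=shot('scene')
print(cur()[0])
cv2.imwrite('pics/s21.png',cv2.resize(q['img'][140:310,140:370,::-1],None,fx=3.4,fy=3.4,interpolation=cv2.INTER_CUBIC))
```

```text
[ 0.06187986 -0.45734333  0.25698843]
```

View pics/s21.png

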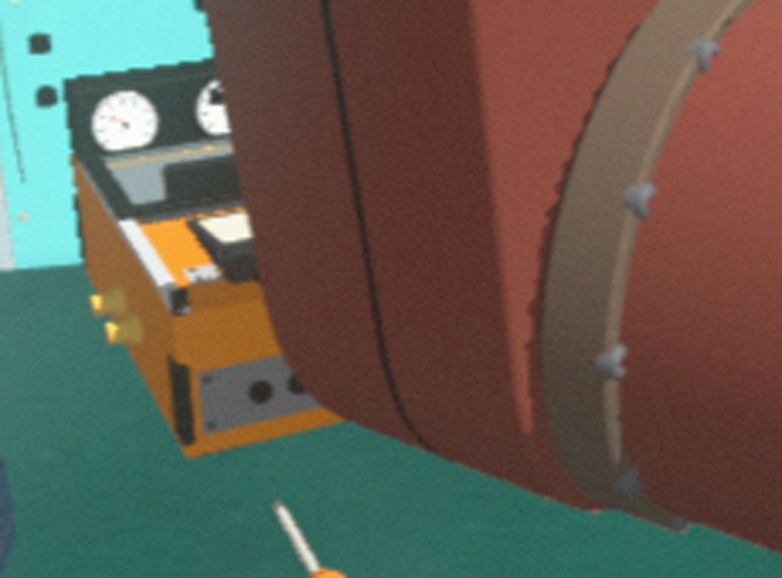

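Run:
```python
from h import *
q=shot('scene')
def pk(lx,ly,lz,th):
    dx,dz=lx-.048,lz+.016
    return tw(.048+dx*np.cos(th)+dz*np.sin(th),ly,.095-.016+dz*np.cos(th)-dx*np.sin(th))
f=lambda X:((proj(q,X)-[140,140])*3.4).round(0)
for h in (0,4,8,10,12,14,16):
    th=np.arcsin(h/96);print(h,f(pk(-.048,.026,0,th)),f(pk(-.048,.026,-.016,th)),f(pk(.0,.026,0,th)))
print(f(tw(-.073,.065,.095)),f(tw(-.073,.06,.102)))
cv2.imwrite('pics/s22.png',cv2.resize(q['img'][190:250,180:240,::-1],None,fx=10,fy=10,interpolation=cv2.INTER_CUBIC))
```

```text
0 [230. 277.] [232. 304.] [207. 244.]
4 [229. 270.] [232. 297.] [207. 240.]
8 [228. 263.] [231. 290.] [206. 237.]
10 [228. 259.] [231. 287.] [206. 235.]
12 [227. 255.] [230. 283.] [205. 233.]
14 [227. 252.] [230. 280.] [205. 231.]
16 [226. 248.] [229. 276.] [205. 229.]
[170. 310.] [178. 296.]
```

View pics/s22.png

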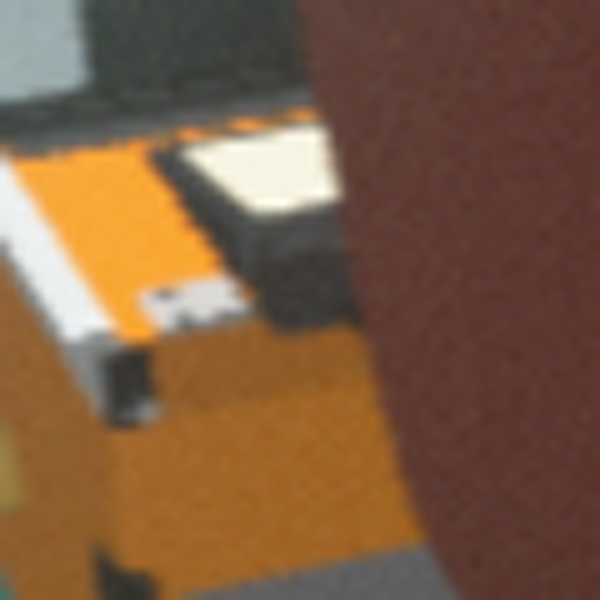

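Run:
```python
from h import *
go(tw(-.034,.0018,.22),down(57.6,8.4))
go([.28,-.32,.25],down(57.6))
```

```text
shift [-0.0092, 0.5024, 0.035] turn [2.63, 7.74, -37.14] rows 8.1
shift [0.0524, 0.2507, 0.0062] turn [-0.1, -0.37, -37.21] rows 4.1
```

>>> {"name": "play_rows", "arguments": {
  "plan": [
    [-0.009,0.502,0.0,2.6,7.7,-37,-0.41],
    [-0.009,0.502,0.0,2.6,7.7,-37,-0.41],
    [-0.009,0.502,0.0,2.6,7.7,-37,-0.41],
    [-0.009,0.502,0.0,2.6,7.7,-37,-0.41],
    [-0.009,0.502,0.0,2.6,7.7,-37,-0.41]
  ]
}}

```text
time_s: 21.0
tcp_pos: [0.3617, -0.3491, 0.2557]
ee_rot: [-0.831, -2.883, -0.06]
wrist_force: [-0.6, -0.9, 0.5]
gripper_width: 0.0606
```

Run:
```python
from h import *
go(tw(-.034,.0018,.2),down(57.6,8.4))
```

```text
shift [-0.1239, 0.1436, 0.0379] turn [-0.07, 0.03, 0.22] rows 3.1
```

>>> {"name": "play_rows", "arguments": {
  "plan": [
    [-0.06,0.07,0.01,0,0,0,-0.41],
    [-0.11,0.13,0.02,0,0,0,-0.41],
    [-0.124,0.1436,0.038,0,0,0,-0.41],
    [-0.124,0.1436,0.038,0,0,0,-0.41]
  ]
}}

```text
time_s: 21.5
tcp_pos: [0.5365, -0.2885, 0.1964]
ee_rot: [-0.827, -2.879, -0.063]
wrist_force: [-0.7, -0.0, -0.5]
gripper_width: 0.0606
```

Run:
```python
from h import *
p=shot('top');p=shot('top')
P,M=cur();print(wt(P),manip.read_state()['gripper_width'])
cv2.imwrite('pics/t23.png',cv2.resize(p['img'][90:210,180:300,::-1],None,fx=5,fy=5,interpolation=cv2.INTER_CUBIC))
go(tw(-.034,.0018,.135),down(57.6,8.4))
```

```text
[-0.0351846  -0.00068295  0.19896297] 0.06023602072990732
shift [-0.0106, 0.0025, 0.0631] turn [-0.08, -0.11, 0.18] rows 1.0
```

View pics/t23.png

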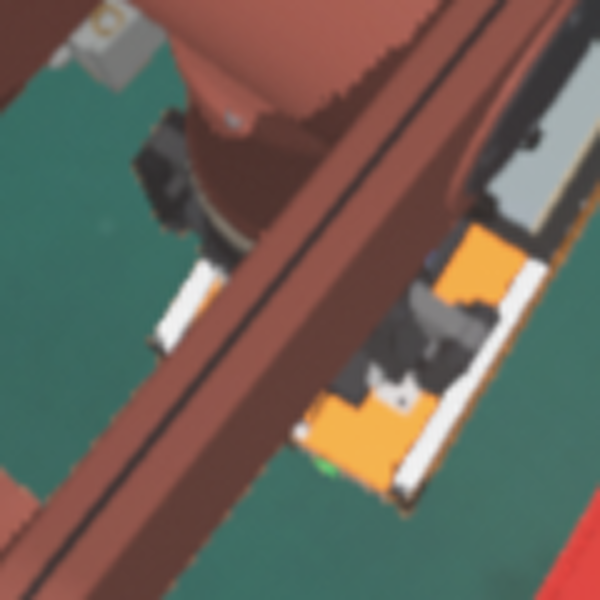

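>>> {"name": "play_rows", "arguments": {
  "plan": [
    [-0.005,0.002,0.03,0,0,0,-0.41],
    [-0.0106,0.0025,0.06,0,0,0,-0.41],
    [-0.0106,0.0025,0.063,0,0,0,-0.41],
    [-0.0106,0.0025,0.063,0,0,0,-0.41]
  ]
}}

```text
time_s: 22.1
tcp_pos: [0.5367, -0.2934, 0.1381]
ee_rot: [-0.84, -2.882, -0.059]
wrist_force: [-0.2, 0.4, -0.1]
gripper_width: 0.0602
```

Run:
```python
from h import *
p=shot('top');p=shot('top')
P,M=cur();print(wt(P),manip.read_state()['wrist_force'].round(2))
go(tw(-.034,.0018,.121),down(57.6,8.4))
```

```text
[-0.03183984 -0.00138427  0.13873598] [ 0.46  0.66 -0.88]
shift [-0.0004, 0.0032, 0.0179] turn [-0.07, 0.24, -0.09] rows 0.3
```

>>> {"name": "play_rows", "arguments": {
  "plan": [
    [0,0.003,0.006,0,0,0,-0.41],
    [0,0.0032,0.012,0,0,0,-0.41],
    [0,0.0032,0.0165,0,0,0,-0.41],
    [0,0.0032,0.0165,0,0,0,-0.41]
  ]
}}

```text
time_s: 22.7
tcp_pos: [0.536, -0.2885, 0.1193]
ee_rot: [-0.838, -2.88, -0.06]
wrist_force: [-0.1, -0.5, 0.2]
gripper_width: 0.0603
```

Run:
```python
from h import *
p=shot('top');p=shot('top')
P,M=cur();print(wt(P),manip.read_state()['wrist_force'].round(2))
go(tw(-.034,.0018,.117),down(57.6,8.4))
```

```text
[-0.03525882  0.00218156  0.11998494] [-0.45  0.42 -0.06]
shift [-0.0017, -0.0004, 0.0028] turn [-0.05, 0.04, -0.07] rows 0.1
```

>>> {"name": "play_rows", "arguments": {
  "plan": [
    [0,0,0.0015,0,0,0,-0.41],
    [0,0,0.003,0,0,0,-0.41],
    [0,0,0.003,0,0,0,-0.41]
  ]
}}

```text
time_s: 23.18
tcp_pos: [0.536, -0.2886, 0.117]
ee_rot: [-0.839, -2.881, -0.06]
wrist_force: [-0.6, -0.2, -0.1]
gripper_width: 0.0605
```

>>> {"name": "play_rows", "arguments": {
  "plan": [
    [0,0,0.0015,0,0,0,-0.41],
    [0,0,0.003,0,0,0,-0.41],
    [0,0,0.003,0,0,0,-0.41]
  ]
}}

```text
time_s: 23.55
tcp_pos: [0.5356, -0.2883, 0.114]
ee_rot: [-0.839, -2.881, -0.06]
wrist_force: [-0.4, -0.0, -0.4]
gripper_width: 0.0602
```

>>> {"name": "play_rows", "arguments": {
  "plan": [
    [0,0,0.001,0,0,0,-0.41],
    [0,0,0.002,0,0,0,-0.41],
    [0,0,0.002,0,0,0,-0.41]
  ]
}}

```text
time_s: 23.92
tcp_pos: [0.5356, -0.2884, 0.1128]
ee_rot: [-0.839, -2.882, -0.059]
wrist_force: [-0.8, 0.4, 4.1]
gripper_width: 0.0604
```

>>> {"name": "play_rows", "arguments": {
  "plan": [
    [0,0,-0.0025,0,0,0,-0.41],
    [0,0,-0.0025,0,0,0,0],
    [0,0,-0.0025,0,0,0,0.3],
    [0,0,-0.0025,0,0,0,1],
    [0,0,-0.0025,0,0,0,1]
  ]
}}

```text
time_s: 24.55
tcp_pos: [0.5361, -0.2886, 0.1151]
ee_rot: [-0.839, -2.882, -0.059]
wrist_force: [0.9, -0.6, 4.5]
gripper_width: 0.0489
```

>>> {"name": "play_rows", "arguments": {
  "plan": [
    [0,0,0,0,0,0,1],
    [0,0,0,0,0,0,1]
  ]
}}

```text
time_s: 24.8
tcp_pos: [0.5361, -0.2886, 0.1151]
ee_rot: [-0.839, -2.882, -0.059]
wrist_force: [0.7, -0.6, 5.6]
gripper_width: 0.0495
```

Run:
```python
from h import *
s=manip.read_state();print(s['gripper_width'],s['wrist_force'],wt(s['tcp_pos']))
```

```text
0.0494892245901384 [ 0.7073874  -0.62329686  5.58355178] [-0.03563772  0.00218226  0.11505917]
```

>>> {"name": "play_rows", "arguments": {
  "plan": [
    [0.0007,0,-0.005,0,0,0,1],
    [0.0015,0,-0.01,0,0,0,1],
    [0.003,0,-0.02,0,0,0,1],
    [0.0044,0,-0.03,0,0,0,1]
  ]
}}

```text
time_s: 25.3
tcp_pos: [0.5354, -0.2882, 0.1454]
ee_rot: [-0.838, -2.88, -0.06]
wrist_force: [-1.5, 0.4, -2.3]
gripper_width: 0.0494
```

Run:
```python
from h import *
s=manip.read_state();print(s['gripper_width'],s['wrist_force'],s['ft_torque'],wt(s['tcp_pos']))
p=shot('top');
cv2.imwrite('pics/t24.png',cv2.resize(p['img'][90:210,180:300,::-1],None,fx=5,fy=5,interpolation=cv2.INTER_CUBIC))
```

```text
0.049371940861140606 [-1.47154511  0.43000024 -2.32127083] [ 0.17199646  0.15008597 -0.05284457] [-0.03642901  0.00222259  0.14536818]
```

View pics/t24.png

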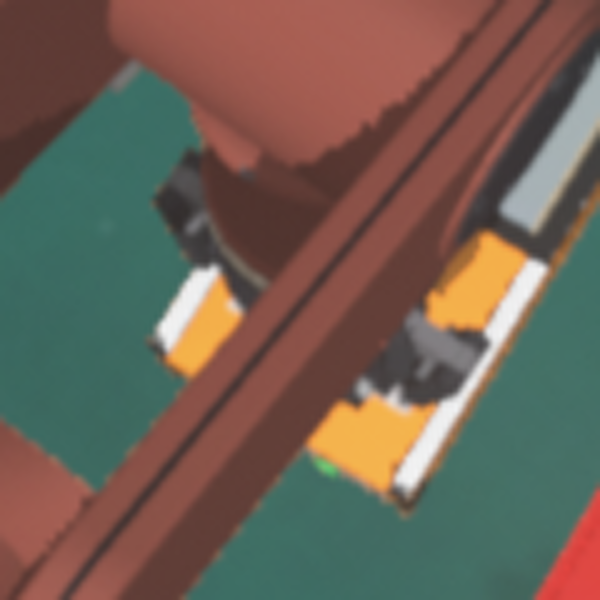

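>>> {"name": "play_rows", "arguments": {
  "plan": [
    [0.006,0,0,0,0,0,1],
    [0.014,0,-0.01,0,0,0,1],
    [0.025,0,-0.04,0,0,0,1],
    [0.035,0,-0.08,0,0,0,1],
    [0.035,0,-0.09,0,0,0,1]
  ]
}}

```text
time_s: 25.98
tcp_pos: [0.5189, -0.2776, 0.2431]
ee_rot: [-0.841, -2.888, -0.056]
wrist_force: [0.7, -0.8, -2.1]
gripper_width: 0.0494
```

Run:
```python
from h import *
p=shot('top');p=shot('top')
s=manip.read_state();print(s['gripper_width'],s['wrist_force'],s['ft_torque'],wt(s['tcp_pos']))
cv2.imwrite('pics/t25.png',cv2.resize(p['img'][60:260,180:380,::-1],None,fx=3,fy=3,interpolation=cv2.INTER_CUBIC))
tr=np.array([.4055,-.4475]);yw=-.53
c,sn=np.cos(yw),np.sin(yw)
def TR(x,y,z): return np.array([tr[0]+c*x-sn*y,tr[1]+sn*x+c*y,z])
go(TR(-.037,0,.2),down(np.degrees(yw)+90,0))
```

```text
0.049341618855162514 [ 0.50403676  0.64944031 -2.17719146] [-0.03530033 -0.02695611 -0.02734455] [-0.0566978   0.00224215  0.24055459]
shift [0.0347, -0.2055, 0.0462] turn [0.07, -8.14, -2.09] rows 3.4
```

View pics/t25.png

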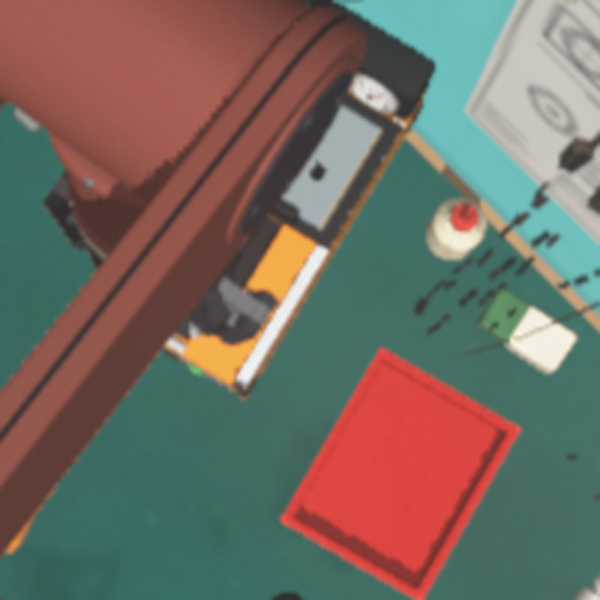

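>>> {"name": "play_rows", "arguments": {
  "plan": [
    [0.009,-0.04,0.01,0,-2,-0.5,1],
    [0.018,-0.09,0.02,0,-4,-1,1],
    [0.027,-0.14,0.03,0,-6,-1.5,1],
    [0.0347,-0.19,0.04,0,-8.1,-2.1,1],
    [0.0347,-0.2055,0.046,0,-8.1,-2.1,1]
  ]
}}

```text
time_s: 26.7
tcp_pos: [0.3697, -0.4288, 0.1961]
ee_rot: [-0.826, -3.024, -0.007]
wrist_force: [0.3, -0.4, -2.1]
gripper_width: 0.0495
```

```bash
cat >> h.py <<'E'
tr=np.array([.4055,-.4475]);yw=-.53
def TR(x,y,z):
    c,sn=np.cos(yw),np.sin(yw);return np.array([tr[0]+c*x-sn*y,tr[1]+sn*x+c*y,z])
E
python3 - <<'E'
from h import *
q=shot('scene');p=shot('top');p=shot('top')
s=manip.read_state();print(s['gripper_width'],s['wrist_force'],s['tcp_pos'])
cv2.imwrite('pics/t26.png',cv2.resize(p['img'][120:270,230:380,::-1],None,fx=4,fy=4,interpolation=cv2.INTER_CUBIC))
cv2.imwrite('pics/s26.png',cv2.resize(q['img'][140:310,170:400,::-1],None,fx=3.4,fy=3.4,interpolation=cv2.INTER_CUBIC))
go(TR(-.037,0,.08),down(np.degrees(yw)+90,0))
E
```

```text
0.04944498801558667 [ 0.20914747 -0.26482422 -1.62139689] [ 0.37220335 -0.42756166  0.1970623 ]
shift [-0.0026, -0.0008, 0.117] turn [0.21, -0.4, -0.08] rows 1.9
```

View pics/t26.png

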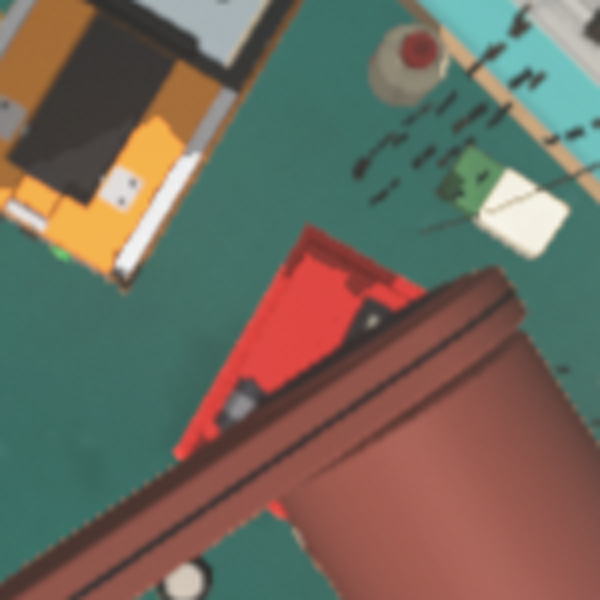

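View pics/s26.png

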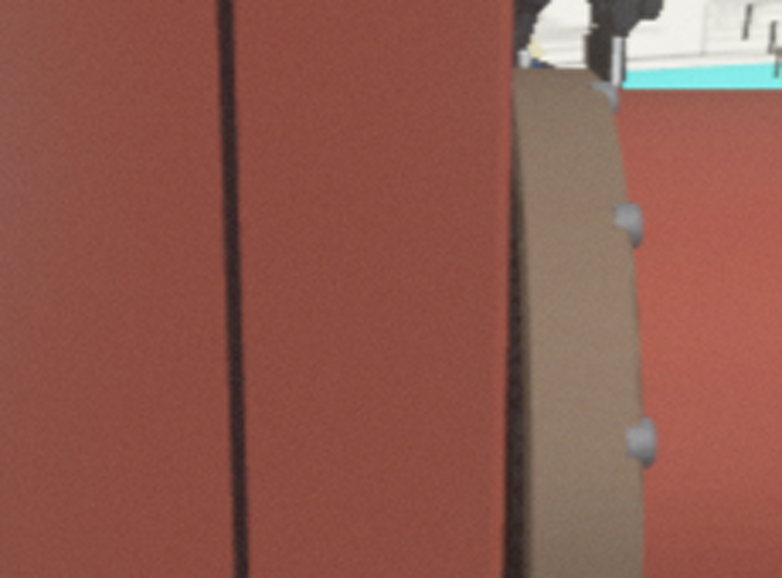

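>>> {"name": "play_rows", "arguments": {
  "plan": [
    [-0.0026,0,0.03,0,0,0,1],
    [-0.0026,0,0.065,0,0,0,1],
    [-0.0026,0,0.1,0,0,0,1],
    [-0.0026,0,0.125,0,0,0,1],
    [-0.0026,0,0.135,0,0,0,1]
  ]
}}

```text
time_s: 27.48
tcp_pos: [0.3752, -0.4267, 0.0618]
ee_rot: [-0.818, -3.027, -0.009]
wrist_force: [-0.6, -0.1, -2.4]
gripper_width: 0.0491
```

Run:
```python
from h import *
q=shot('scene');p=shot('top')
s=manip.read_state();print(s['gripper_width'],s['wrist_force'],s['tcp_pos'])
go(TR(-.037,0,.04),down(np.degrees(yw)+90,0))
cv2.imwrite('pics/t27.png',cv2.resize(p['img'][120:270,230:380,::-1],None,fx=4,fy=4,interpolation=cv2.INTER_CUBIC))
```

```text
0.04916672167625594 [ 0.08367089  0.09729078 -2.32345858] [ 0.37514738 -0.42762572  0.06282836]
shift [0.0006, -0.0019, 0.0228] turn [0.16, -0.35, 0.09] rows 0.4
```

View pics/t27.png

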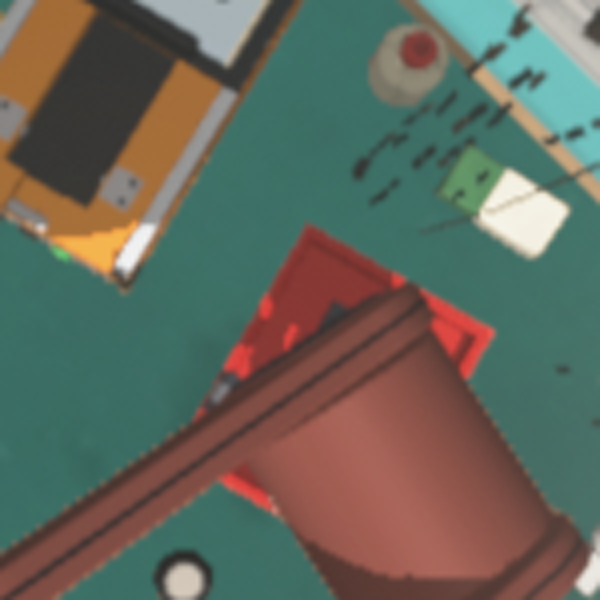

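>>> {"name": "play_rows", "arguments": {
  "plan": [
    [0,-0.001,0.005,0,0,0,1],
    [0,-0.002,0.01,0,0,0,1],
    [0,-0.002,0.015,0,0,0,1],
    [0,-0.002,0.015,0,0,0,1]
  ]
}}

```text
time_s: 28.08
tcp_pos: [0.3733, -0.4305, 0.0485]
ee_rot: [-0.822, -3.028, -0.005]
wrist_force: [-0.2, 0.2, -1.9]
gripper_width: 0.0494
```

>>> {"name": "play_rows", "arguments": {
  "plan": [
    [0,0,0.002,0,0,0,1],
    [0,0,0.004,0,0,0,1],
    [0,0,0.004,0,0,0,1]
  ]
}}

```text
time_s: 28.45
tcp_pos: [0.3734, -0.4306, 0.0447]
ee_rot: [-0.822, -3.028, -0.005]
wrist_force: [-0.3, 0.8, -1.7]
gripper_width: 0.0496
```

>>> {"name": "play_rows", "arguments": {
  "plan": [
    [0,0,0.0015,0,0,0,1],
    [0,0,0.003,0,0,0,1],
    [0,0,0.003,0,0,0,1]
  ]
}}

```text
time_s: 28.82
tcp_pos: [0.3736, -0.4308, 0.0419]
ee_rot: [-0.822, -3.029, -0.004]
wrist_force: [-1.4, 0.1, -0.5]
gripper_width: 0.0491
```

>>> {"name": "play_rows", "arguments": {
  "plan": [
    [0,0,0.001,0,0,0,1],
    [0,0,0.002,0,0,0,1],
    [0,0,0.002,0,0,0,1]
  ]
}}

```text
time_s: 29.2
tcp_pos: [0.3735, -0.4307, 0.0398]
ee_rot: [-0.822, -3.028, -0.004]
wrist_force: [-1.1, 0.8, 0.2]
gripper_width: 0.0495
```

>>> {"name": "play_rows", "arguments": {
  "plan": [
    [0,0,0.001,0,0,0,1],
    [0,0,0.002,0,0,0,1],
    [0,0,0.002,0,0,0,1]
  ]
}}

```text
time_s: 29.58
tcp_pos: [0.3736, -0.4308, 0.0392]
ee_rot: [-0.822, -3.028, -0.004]
wrist_force: [-4.3, 4.0, 11.0]
gripper_width: 0.0496
```

Run:
```python
from h import *
s=manip.read_state();print(s['ft_torque'],s['wrist_force'],s['tcp_pos'])
```

```text
[0.91419446 0.54525626 0.0536026 ] [-4.34920355  3.98045839 11.03768542] [ 0.37357412 -0.43082769  0.03916509]
```

>>> {"name": "play_rows", "arguments": {
  "plan": [
    [0,0,-0.001,0,-1,0,1],
    [0,0,-0.001,0,-1.5,0,1],
    [0,0,-0.001,0,-1.5,0,1]
  ]
}}

```text
time_s: 29.95
tcp_pos: [0.3735, -0.4308, 0.0394]
ee_rot: [0.817, 3.011, -0.007]
wrist_force: [-2.8, 1.7, 5.7]
gripper_width: 0.0493
```

>>> {"name": "play_rows", "arguments": {
  "plan": [
    [0,0,0,0,0,0,-0.2],
    [0,0,0,0,0,0,-0.35],
    [0,0,0,0,0,0,-0.45],
    [0,0,0,0,0,0,-0.45],
    [0,0,0,0,0,0,-0.45]
  ]
}}

```text
time_s: 30.58
tcp_pos: [0.3736, -0.4307, 0.0388]
ee_rot: [0.817, 3.011, -0.006]
wrist_force: [-0.5, -0.6, 0.0]
gripper_width: 0.0618
```

>>> {"name": "play_rows", "arguments": {
  "plan": [
    [0,0,-0.005,0,0,0,-0.45],
    [0,0,-0.02,0,0,0,-0.45],
    [0,0,-0.06,0,0,0,-0.45],
    [0,0,-0.12,0,0,0,-0.45],
    [0,0,-0.18,0,0,0,-0.45]
  ]
}}

```text
time_s: 31.2
tcp_pos: [0.3698, -0.4287, 0.2217]
ee_rot: [0.817, 3.01, -0.007]
wrist_force: [0.3, -1.1, -0.1]
gripper_width: 0.0621
```

Run:
```python
from h import *
s=manip.read_state();print(s['gripper_width'],s['wrist_force'],s['tcp_pos'])
go([.18,-.42,.28],down(20))
```

```text
0.06205771600266527 [ 0.26044661 -1.13446522 -0.0730486 ] [ 0.36978621 -0.42870087  0.22166328]
shift [0.1668, -0.0884, -0.0623] turn [0.52, 1.22, 39.63] rows 3.7
```

Run:
```python
from h import *
go([.3,.35,.28],down(59.6))
```

```text
shift [0.4524, 0.6367, -0.0678] turn [0.07, 1.3, 0.04] rows 12.5
```

Run:
```python
from h import *
go([.42,-.1,.28],down(59.6))
```

```text
shift [0.1215, 0.3091, -0.0607] turn [0.07, 1.3, 0.04] rows 5.4
```

>>> {"name": "play_rows", "arguments": {
  "plan": [
    [0.1215,0.309,-0.06,0,1.3,0,-0.45],
    [0.1215,0.309,-0.06,0,1.3,0,-0.45],
    [0.1215,0.309,-0.06,0,1.3,0,-0.45],
    [0.1215,0.309,-0.06,0,1.3,0,-0.45],
    [0.1215,0.309,-0.06,0,1.3,0,-0.45]
  ]
}}

```text
time_s: 31.82
tcp_pos: [0.4164, -0.1227, 0.2741]
ee_rot: [0.823, 3.03, 0.002]
wrist_force: [1.1, -0.3, -0.2]
gripper_width: 0.0618
```

Run:
```python
from h import *
p=shot('top')
cv2.imwrite('pics/t28.png',cv2.resize(p['img'][60:260,180:380,::-1],None,fx=3,fy=3,interpolation=cv2.INTER_CUBIC))
print(cur()[0]);go([.3,.35,.28],down(59.6))
for t in ['pack_centre','driver_handle','driver_tip','oil_bottle','eye_loupe','compound_bar','tray']:
    print(t,[(round(x['p'],2),w(p,x['position']).round(3)) for x in manip.boxes_of(t,p)[:2]])
```

```text
[ 0.4177167  -0.1163902   0.27564031]
shift [0.3358, 0.3444, -0.0026] turn [0.4, 0.11, 0.29] rows 7.7
pack_centre [(0.98, array([ 0.403, -0.448,  0.034])), (0.55, array([ 0.642, -0.356,  0.107]))]
driver_handle [(0.85, array([ 0.387, -0.155,  0.018])), (0.44, array([ 0.52 , -0.547,  0.031]))]
driver_tip [(0.67, array([ 0.385, -0.152,  0.019]))]
oil_bottle [(0.86, array([ 0.596, -0.486,  0.061]))]
eye_loupe [(0.67, array([ 0.294, -0.356,  0.023]))]
compound_bar [(0.76, array([ 0.518, -0.544,  0.03 ])), (0.4, array([ 0.41 , -0.445,  0.016]))]
tray [(0.97, array([ 0.406, -0.44 ,  0.013]))]
```

View pics/t28.png

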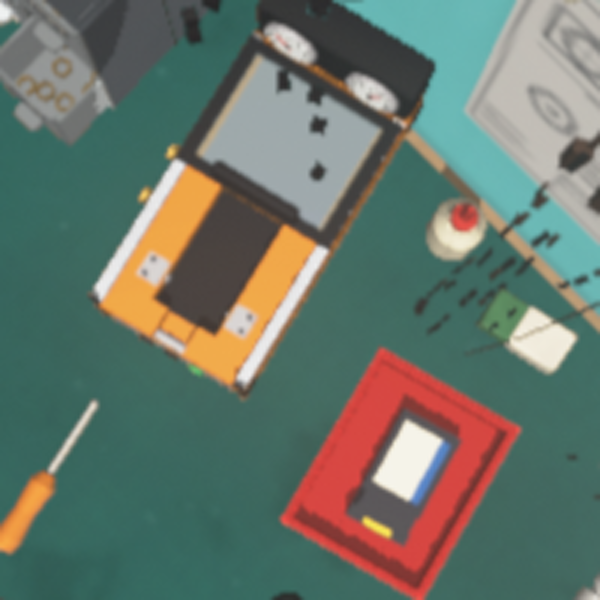

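>>> {"name": "play_rows", "arguments": {
  "plan": [
    [0.336,0.344,0,0,0,0,-0.45],
    [0.336,0.344,0,0,0,0,-0.45],
    [0.336,0.344,0,0,0,0,-0.45],
    [0.336,0.344,0,0,0,0,-0.45],
    [0.336,0.344,0,0,0,0,-0.45]
  ]
}}

```text
time_s: 32.85
tcp_pos: [0.341, 0.1793, 0.2729]
ee_rot: [0.828, 3.03, 0.003]
wrist_force: [1.5, 0.1, -0.5]
gripper_width: 0.0618
```

>>> {"name": "play_rows", "arguments": {
  "plan": [
    [0.13,0.13,0,0,0,0,-0.45],
    [0.13,0.13,0,0,0,0,-0.45],
    [0.13,0.13,0,0,0,0,-0.45],
    [0.13,0.13,0,0,0,0,-0.45]
  ]
}}

```text
time_s: 33.35
tcp_pos: [0.2939, 0.3587, 0.2724]
ee_rot: [-0.817, -3.032, -0.001]
wrist_force: [0.2, -0.6, -1.1]
gripper_width: 0.0621
```

Run:
```python
from h import *
q=shot('scene');print(cur()[0])
cv2.imwrite('pics/s29.png',cv2.resize(q['img'][140:310,140:380,::-1],None,fx=3.3,fy=3.3,interpolation=cv2.INTER_CUBIC))
```

```text
[0.29458581 0.35699308 0.27236219]
```

View pics/s29.png

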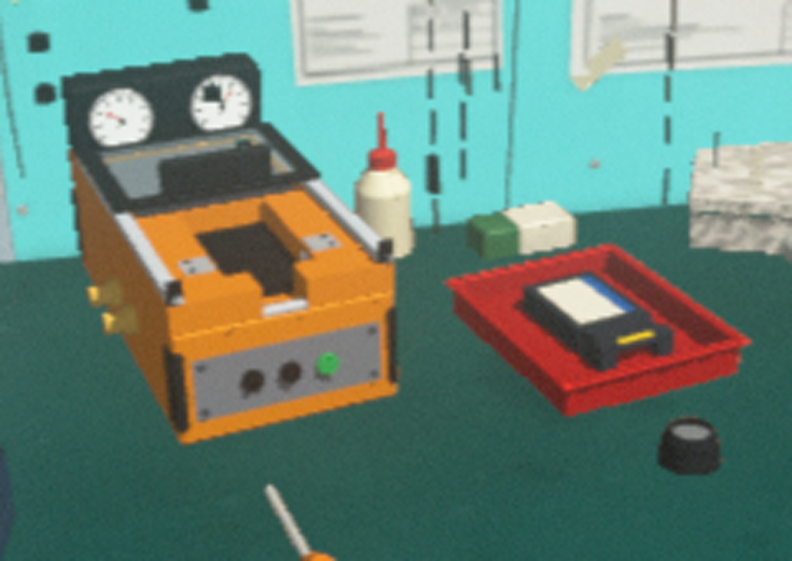

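The scene view shows the pack flat in the tray with its label up (around 590,310). The bay is empty, the cover is fully back, the driver lies on the bench and the bystanders are in place. I'm handing the job in.

```bash
python3 -c "
from rig import manip
print(manip.read_state()['dq'].round(3)); print(manip.sign_off())"
```

```text
[-0.052 -0.032  0.026 -0.011  0.005 -0.011]
the job is handed in; nothing more can be done
None
```

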